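# Sort two lathe gears against the master on the test stand

### The job

Two loose steel gears stand on the bench: put the 12-tooth one on the bare post of the test stand so that its teeth engage the master gear and it sits fully down on the plate, without forcing it and without touching the black knob; only when it is fully down, turn the master by that knob clockwise (seen from above) to its stop to prove that the pair runs. Lay the 14-tooth reject flat in the aluminium tray, hub up, before or after. Leave the meshed pair standing on the stand with the knob at its stop, and leave everything else where it is.

Things in the scene. Friction and masses are not known exactly. Their poses are not given: they have to be found in the camera images.
- gear12_hub (a point): hub of the loose 12-tooth steel gear: a round boss 34 mm in diameter that stands on the toothed disc, from 14 to 48 mm above the gear's underside. This point is on its axis, 36 mm above the underside (12 mm below the top): the place to grip. z up along the axis; a tooth points along x, the others follow every 30.0 degrees
- gear12: loose plain steel spur gear, 12 teeth, 68 mm over the tooth tips, standing hub up; teeth 2 to 14 mm above the underside, 9 mm deep, 6 mm thick at mid-depth; 20.5 mm bore right through disc and hub; about 0.32 kg (varies by a quarter). Origin: centre of the underside. Same tooth size as the master: the one that fits
- gear14_hub (a point): hub of the loose 14-tooth steel gear: a round boss 34 mm in diameter that stands on the toothed disc, from 14 to 48 mm above the gear's underside. This point is on its axis, 36 mm above the underside (12 mm below the top): the place to grip. z up along the axis; a tooth points along x, the others follow every 25.7 degrees
- gear14: loose plain steel spur gear, 14 teeth, 78 mm over the tooth tips, standing hub up; teeth 2 to 14 mm above the underside, 9 mm deep, 6 mm thick at mid-depth; 20.5 mm bore right through disc and hub; about 0.4 kg (varies by a quarter). Origin: centre of the underside. Too large to mesh: on the post it would sit up on the master's teeth
- post_seat (a point): gear test stand: fixed grey plate 110 x 180 x 20 mm with a bare upright steel post, 18 mm in diameter, 45 mm high, its top 9 mm coned. This point: on the post's axis at its foot (plate's top), where a gear's underside rests when fully home. z up; the master's axis stands 70 mm away along +y
- knob_grip (a point): black bar grip on the master's shaft, 40 x 14 mm, from 22 to 60 mm above the plate, on a 38 mm round flange (16 to 22 mm). This point: on the shaft axis, 44 mm above the plate. Its frame turns with the knob: the bar's long side lies 2.171 rad anticlockwise (seen from above) from its x. About 0.2 N m turns it; it stays where it is left
- master (a joint): turn of the master's shaft and knob, rad: grows clockwise seen from above, stop at 1.2, starts between 0 and 0.3
- stand: the whole stand, origin under the plate (post at y -35, master at y +35 mm). Master: shaft, knob and dark steel 16-tooth gear, 88 mm over the tips, teeth 2 to 14 mm above the plate, clamped on the shaft at an arbitrary angle: where its teeth are must be seen or felt. Teeth on teeth hold a gear 8 to 12 mm up on the post; teeth in gaps (12-tooth gear: about 3 degrees play each way) let it down to the plate.
- tray_in (a point): fixed open aluminium tray, 200 (along x) x 130 x 18 mm, 4 mm walls and floor; this point: centre of its inner floor. A brass pinion stands in it about 70 mm from here along +x: the half towards -x is free
- pinion_center (a point): bystander: brass pinion blank in the tray, 32 mm in diameter, 30 mm high; its centre
- bowl: bystander: turned wooden bowl, 120 mm wide, 50 mm high; origin under its centre
- blank_center (a point): bystander: round wood blank, 110 mm in diameter, 35 mm high; its centre
- oil: bystander: white oil bottle, 48 mm in diameter, 120 mm high; origin under its centre
- gouge: bystander: wood-handled steel turning tool, 240 mm long, lying along its x; origin under its middle
- collar: bystander: steel collar 48 mm in diameter, 14 mm high; origin under its centre
- centre: bystander: steel lathe centre, a 22 mm round with a pointed top, 45 mm high; origin under its centre
- spanner: bystander: spanner 170 mm long lying along its x; origin under its middle
Not all that is in view belongs to the job. What is shaped like the gear12 but red or yellow is not meant. Of the things that look like the part that bears tray_in, the larger one is meant.

How it is judged (in metres and radians):
On the way, in this order (a step that is already met when the one before it is completed fails the run):
1. the 12-tooth gear is on the post, fully down and in mesh with the master (horizontal distance between gear12_hub and post_seat below 0.004 m and z of gear12_hub in the frame of post_seat between 0.03 and 0.0395 m and angle between gear12_hub's own z axis and vertical below 0.1 rad), for 0.2 s.
2. with the gear still fully down in mesh, the master's knob is turned clockwise to its stop (all of step 1 and value of joint master above 1.1 rad), for 0.2 s.
At the end, for the whole second after the job is handed in: 12-tooth gear on the post: axis within 4 mm, underside within 3.5 mm of the plate, upright (0.1 rad); knob past 1.1 rad (stop 1.2); 14-tooth gear hub up in the tray: within 75 mm along and 40 mm across of its centre, underside within 5 mm of its floor, tilt under 0.12 rad; all at rest (all of step 2 and x of gear14_hub in the frame of tray_in between -0.075 and 0.075 m and y of gear14_hub in the frame of tray_in between -0.04 and 0.04 m and z of gear14_hub in the frame of tray_in between 0.03 and 0.041 m and angle between gear14_hub's own z axis and vertical below 0.12 rad and linear speed of each of gear12, gear14 below 0.02 m/s and velocity of joint master below 0.05 rad/s); the robot touches nothing.
It fails at once if a bystander is pushed aside or knocked over (moved more than 40 mm) (distance of any of bowl, blank_center, oil, gouge, collar, centre, spanner, pinion_center from where it was at the start of the episode above 0.04 m).
It fails at once if the knob is touched while the 12-tooth gear is not yet fully down in mesh (contact force between the fingers and master_c2 above 1 N and not (horizontal distance between gear12_hub and post_seat below 0.004 m and z of gear12_hub in the frame of post_seat between 0.03 and 0.0395 m and angle between gear12_hub's own z axis and vertical below 0.1 rad)).
It fails at once if the 12-tooth gear is forced onto the stand (over 50 N) (contact force between gear12 and stand above 50 N).
It fails at once if the 14-tooth gear is forced onto the stand (over 50 N) (contact force between gear14 and stand above 50 N).
It also fails if it takes over 69 s, if anything falls off the work surface, if the arm or the gripper's body presses on something with over 40 N, if the wrist force passes 120 N, or if a joint passes its speed limit or range.

### The arm

A 6-joint arm with a two-finger parallel gripper is mounted at the origin on the work surface. World frame = base frame: x ahead of the robot, y to its left, z up, the work surface at z = 0. Lengths are in m, angles in degrees, forces in N, time in s.
With the tool pointing down it reaches from about 0.3 to 0.75 m from the base axis. Payload 8.5 kg.
Tool frame: the origin (TCP) lies at the very end of the fingers, on their centre line; the grasp point (between the pads) lies 19 mm behind it; z points along the fingers, y is the direction in which the jaws open and shut (so a half turn about z gives the same grasp; the last joint's range is limited). The gripper opens to 85 mm and grips with 20 to 120 N. Pads are 22 mm wide; open, the fingers measure 114 mm over their backs; the gripper's body (76 mm by 85 mm) begins 54 mm behind the grasp point. The pads swing forward as they close: fully open they stand 13 mm farther back than shut.
Start: joints at [63.18, 21.807, 74.336, -0, 83.858, -12.336], TCP at [0.138, 0.533, 0.231] pointing down, gripper open.
Joint ranges: [-178.18, 178.18], [-50.72, 133.34], [12.68, 142.11], [-81.47, 261.47], [9.98, 163.14], [-165.26, 165.26]. Speed limits (degrees/s): [136.94, 136.94, 180, 180, 180, 180].

### API

Orientations are given as a 3x3 rotation matrix whose columns are the frame's x, y, z axes.
In Python, from rig import status, vision, env gives the robot as it stands.
- The arm moves only by the tool send_rows, never from a script. Its argument "targets" is a list of rows, each a list of 7 numbers: the shift along the tool's x, y, z in units of 50 mm (1.0 is 50 mm), then the turn, a rotation vector about the tool's x, y, z in units of 8 degrees (1.0 is 8 degrees), then the finger opening in mm, from 0 to 85.4. A call has 1 to 5 rows; each row is the pose to reach, as a shift and turn from the pose commanded when the call began, along the tool's axes at that moment; what a row does not reach only later rows make up. A row lasts 1/8 s, in which the tool goes at most 62.5 mm and 10.7 degrees, less where a joint would pass 70% of its speed; a pose out of reach is approached as far as the arm can. A call with a gripper value outside its range is refused whole. The fingers move at their own pace and stop on an object; "grip_force" is the grip in N (left out, the last holds). Time passes only in rows, so rows that repeat a pose let the fingers close. It gives the time, the measured TCP pose, the force and the opening at its end, in the units of the state.
- status.observe(): the state, without advancing time (a new reading comes with each control period).
- vision.get_image(name): name is "scene" or "top"; returns (picture, depth): 420x560x3 uint8, red, green, blue; 420x560 float32, m along the optical axis (not along the pixel's ray), 0 where there is no reading.
- vision.camera_model(name): a dict with "camera_matrix" (3x3 intrinsics, pixels), "view" (4x4, takes a point from world to camera coordinates). Camera axes: x right, y down, z forward; pixel columns grow to the right and rows downward; lengths in m; the calibration is good to about 2 mm. A picture is of the moment at which its call begins. camera_model takes no time and is no camera call.
- env.close_job(): hands the job in, once; it reports no verdict.
Trained networks look in the newest picture that a camera, given by its name, has taken for a name from the list of things; names that differ only in an ending like _2 or _b are one class to them, and where a whole thing is asked for, a point or a joint stands for the part that bears it (a point fixed in the world has none). Each returns a list of dicts, best first, with "p" (0 to 1); they miss things now and then, are a little off and sometimes report something else, mostly with a low value. They report only what shows in the picture. A call takes as long as a camera call. They do not tell look-alikes from the thing itself.
- vision.masks_of(camera, label): "pixels" (420x560 bool, what is visible of it) and "extent" ([left, top, right, bottom] in pixels, round what is visible of it).
The state is a dict: "time_s": time; "q": joint angles; "qvel": joint speeds; "joint_efforts": joint torques, N m; "position": TCP position; "tool_rot": TCP orientation; "ft_force": force on the tool from outside, world axes, zero at the start; "wrist_torque": the same for the moment, N m; "grip_width": finger opening in m.
Only numpy, scipy, OpenCV 4.12 (cv2) and the standard library are available. Lean on these libraries where they do the work, as an engineer would, in place of code of your own. Each camera call takes 0.05 s, during which the arm holds its last target.

## Working session

There is one attempt and no reset: what is moved stays moved. The work goes in short steps, Python scripts to look and compute and a tool call to move; the robot and the scene stay as the last step left them, time stands still between calls to the robot, and variables do not carry over. Pictures are saved under pics/ and viewed, and the job is handed in when it is done.

Besides the shell and the picture viewer there is one more tool, called after ">>>" as a command line: name --pt "numbers of a row" for each row, then --argument value for the rest. send_rows: Moves the arm, as the interface text tells. Its arguments: {"type":"object","properties":{"targets":{"type":"array","items":{"type":"array","items":{"type":"number"}}},"grip_force":{"type":"number"}},"required":["targets"]}

```bash
ls; mkdir -p pics; python3 - <<'E'
from rig import status, vision, env
import cv2,numpy as np
s=status.observe();print(s)
for n in("scene","top"):
    p,d=vision.get_image(n);cv2.imwrite(f"pics/{n}0.png",p[:,:,::-1]);np.save(f"pics/{n}0.npy",d)
    print(vision.camera_model(n))
E
```

```text
pics
{'time_s': 0.0, 'q': array([ 6.31811672e+01,  2.18417837e+01,  7.43863004e+01, -5.17487334e-04,
        8.38593274e+01, -1.23352717e+01]), 'qvel': array([-0.04580516,  0.02929977, -0.06513124, -0.0774819 , -0.04033286,
        0.09265492]), 'joint_efforts': array([ 1.45261372e-03, -4.48467851e+01, -2.31276405e+01, -1.40672319e-04,
        4.73630920e-03, -5.84370397e-06]), 'position': array([0.13741395, 0.53223968, 0.23069525]), 'tool_rot': array([[-9.68219573e-01,  2.50100770e-01, -6.80300111e-04],
       [ 2.50101495e-01,  9.68218662e-01, -1.36556991e-03],
       [ 3.17149176e-04, -1.49231559e-03, -9.99998836e-01]]), 'ft_force': array([ 0.38877629, -0.51066754,  0.48318902]), 'wrist_torque': array([-0.03017036,  0.00448765,  0.06742362]), 'grip_width': 0.085200358033525}
{'camera_matrix': array([[542.00997745,   0.        , 277.82756543],
       [  0.        , 542.00997745, 204.44806864],
       [  0.        ,   0.        ,   1.        ]]), 'view': array([[ 0.81775311,  0.57532714,  0.01668928, -0.42926327],
       [ 0.38225012, -0.52118418, -0.76305432, -0.13130399],
       [-0.43030767,  0.63036952, -0.64611886,  1.76234765],
       [ 0.        ,  0.        ,  0.        ,  1.        ]])}
{'camera_matrix': array([[424.47484597,   0.        , 277.65055475],
       [  0.        , 424.47484597, 208.98466336],
       [  0.        ,   0.        ,   1.        ]]), 'view': array([[-0.02102121, -0.99975581, -0.00681356,  0.02690665],
       [-0.99783577,  0.02140457, -0.06217419,  0.54397251],
       [ 0.06230485,  0.00549184, -0.99804206,  1.35049851],
       [ 0.        ,  0.        ,  0.        ,  1.        ]])}
```

View pics/scene0.png

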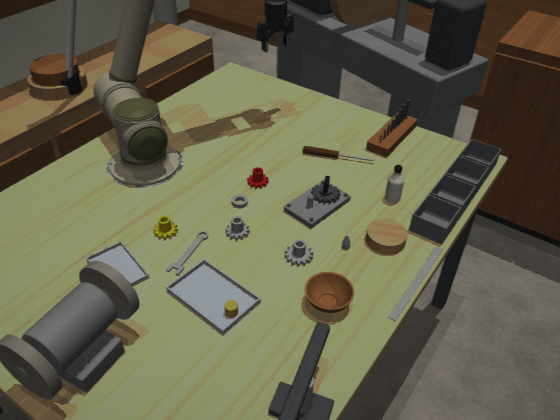

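View pics/top0.png

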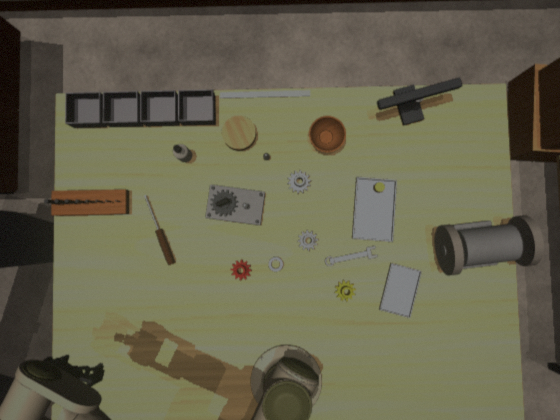

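```bash
cat > h.py <<'E'
import cv2,numpy as np
from rig import status, vision, env
def cam(n):
    m=vision.camera_model(n);return m["camera_matrix"],m["view"]
def bp(n,u,v,z):
    K,V=cam(n);R,t=V[:3,:3],V[:3,3]
    c=-R.T@t;d=R.T@np.linalg.inv(K)@np.array([u,v,1.]);s=(z-c[2])/d[2];return c+s*d
def pr(n,P):
    K,V=cam(n);p=K@(V[:3,:3]@np.asarray(P,float).T+V[:3,3:4]);return (p[:2]/p[2]).T
def ortho(n,img,cx,cy,z,half=.06,px=400):
    # image of world plane z: up = +x, left = +y
    K,V=cam(n);s=2*half/px
    # pixel(i col,j row)-> x=cx+half-j*s ; y=cy+half-i*s
    A=np.array([[0,-s,cx+half],[-s,0,cy+half],[0,0,z],[0,0,1.]])
    H=K@V[:3]@A
    return cv2.warpPerspective(img,np.linalg.inv(H),(px,px),flags=cv2.INTER_CUBIC)
E
python3 - <<'E'
from h import *
for n in("scene","top"):
    vision.get_image(n)
    for l in("gear12","gear14","stand","tray_in","knob_grip","master","pinion_center","collar","oil","centre"):
        for r in vision.masks_of(n,l)[:4]:
            m=r["pixels"];v,u=np.nonzero(m)
            print(n,l,round(r["p"],2),r["extent"],m.sum(),bp(n,u.mean(),v.mean(),.02).round(3))
E
python3 - <<'E'
import cv2,numpy as np
a=cv2.imread('pics/top0.png')
s=cv2.imread('pics/scene0.png')
f=lambda i,u,v,r=28:cv2.resize(i[v-r:v+r,u-r:u+r],(390,290),interpolation=cv2.INTER_CUBIC)*1
o=np.vstack([np.hstack([f(a,300,182),f(a,309,240)]),np.hstack([f(s,299,251),f(s,237,228)])])
cv2.imwrite('pics/crop1.png',o)
E
```

```text
scene gear12 0.96 [283.9, 239.3, 312.9, 262.5] 500 [ 0.634 -0.061  0.02 ]
scene gear12 0.77 [226.5, 214.5, 248.8, 240.9] 392 [ 0.444 -0.085  0.02 ]
scene gear12 0.76 [151.5, 214.0, 178.0, 241.0] 385 [ 0.28  -0.199  0.02 ]
scene gear14 0.96 [283.9, 239.3, 312.9, 262.5] 500 [ 0.634 -0.061  0.02 ]
scene gear14 0.77 [226.5, 214.5, 248.8, 240.9] 392 [ 0.444 -0.085  0.02 ]
scene gear14 0.76 [151.5, 214.0, 178.0, 241.0] 385 [ 0.28  -0.199  0.02 ]
scene stand 0.66 [281.9, 176.9, 349.2, 228.0] 1744 [0.564 0.14  0.02 ]
scene tray_in 0.67 [168.2, 257.4, 258.2, 336.6] 3514 [ 0.544 -0.307  0.02 ]
scene tray_in 0.63 [88.8, 242.6, 148.9, 285.9] 1132 [ 0.284 -0.361  0.02 ]
scene tray_in 0.41 [282.7, 174.6, 349.6, 228.9] 1836 [0.565 0.14  0.02 ]
scene knob_grip 0.74 [311.9, 175.4, 337.4, 202.8] 478 [0.556 0.202 0.02 ]
scene master 0.65 [312.9, 175.0, 336.9, 204.0] 458 [0.557 0.202 0.02 ]
scene master 0.62 [223.8, 218.9, 249.2, 239.5] 369 [ 0.444 -0.083  0.02 ]
scene master 0.48 [165.3, 257.3, 260.7, 336.2] 3452 [ 0.542 -0.306  0.02 ]
scene pinion_center 0.52 [224.3, 297.2, 239.3, 320.4] 199 [ 0.607 -
[... 941 characters left out ...]
nd 0.22 [144.6, 195.5, 171.4, 265.6] 399 [0.46  0.391 0.02 ]
top tray_in 0.86 [354.8, 177.0, 397.8, 240.8] 2485 [ 0.536 -0.293  0.02 ]
top tray_in 0.82 [380.7, 264.5, 418.9, 316.6] 1520 [ 0.279 -0.366  0.02 ]
top tray_in 0.34 [174.0, 147.7, 192.1, 161.3] 219 [0.736 0.322 0.02 ]
top knob_grip 0.73 [210.2, 192.4, 238.6, 214.1] 495 [0.571 0.19  0.02 ]
top master 0.93 [212.0, 188.8, 234.0, 216.2] 473 [0.571 0.19  0.02 ]
top pinion_center 0.61 [376.2, 185.8, 381.6, 189.8] 59 [ 0.61  -0.309  0.02 ]
top collar 0.63 [267.5, 255.3, 285.2, 274.2] 160 [0.369 0.026 0.02 ]
top oil 0.68 [173.1, 146.1, 192.0, 160.3] 265 [0.736 0.323 0.02 ]
top centre 0.48 [260.5, 152.5, 268.4, 160.1] 36 [0.718 0.05  0.02 ]
```

View pics/crop1.png

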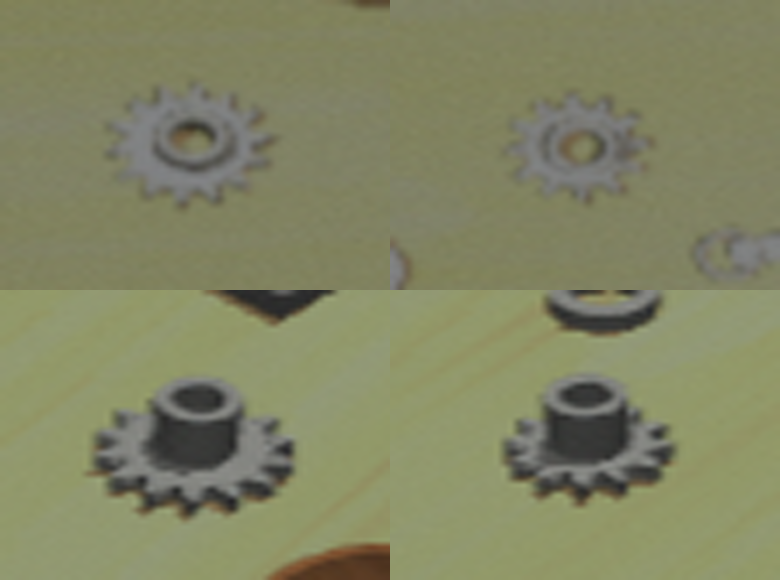

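```bash
python3 - <<'E'
from h import *
I={n:cv2.imread(f'pics/{n}0.png') for n in('scene','top')}
R=[]
for n in('top','scene'):
    R.append(np.hstack([ortho(n,I[n],x,y,z,px=260,half=h) for x,y,z,h in((.634,-.058,.014,.05),(.446,-.08,.014,.05),(.565,.14,.034,.1))]))
cv2.imwrite('pics/ortho1.png',cv2.convertScaleAbs(np.vstack(R),alpha=1.5))
E
```

```text
(no output)
```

View pics/ortho1.png

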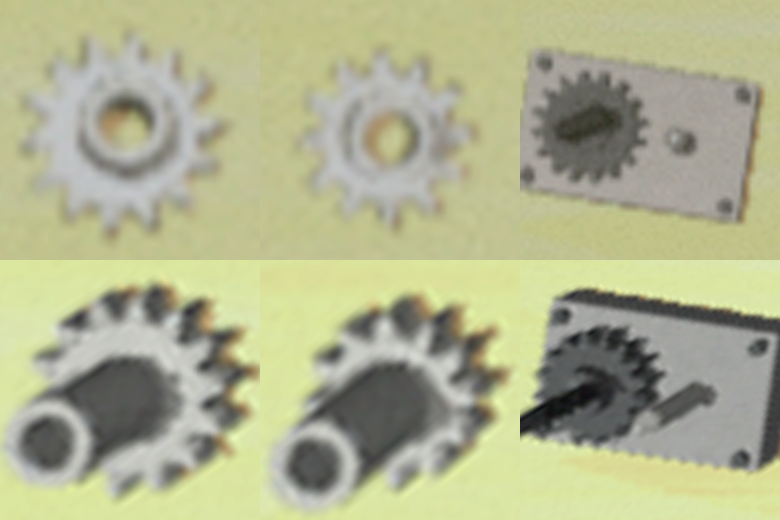

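```bash
cat > fit.py <<'E'
from h import *
from scipy.optimize import minimize
from scipy.ndimage import gaussian_filter
def gearmask(N,rt,X,Y,phi,soft=.0012):
    # signed inside function, soft; tooth linear taper: thickness 6 at mid, ~8.5 root, 3.8 tip
    r=np.hypot(X,Y);a=np.arctan2(Y,X)-phi;p=2*np.pi/N
    a=(a+p/2)%p-p/2
    rm=rt-.0045;half=.003-(r-rm)*0.25
    d=np.maximum(np.abs(a)*r-half, r-rt)
    d=np.minimum(d, r-(rt-.009))
    return 1/(1+np.exp(np.clip(d/soft*2,-30,30)))
def fitgear(F,N,rt,x0,y0,half,px,rin,rout,ang=None):
    s=2*half/px;j,i=np.mgrid[:px,:px]
    X=half-j*s;Y=half-i*s
    def cost(p):
        dx,dy=p[0]*.001,p[1]*.001
        x=X-dx;y=Y-dy;r=np.hypot(x,y);w=(r>rin)&(r<rout)
        if ang is not None:
            w&=ang(np.arctan2(y,x))
        m=gearmask(N,rt,x[w],y[w],p[2]*.1,.0022);f=F[w]
        return -np.corrcoef(m,f)[0,1]
    best=None
    P=2*np.pi/N
    for k in range(6):
      for dx in(-2,0,2):
       for dy in(-2,0,2):
        r=minimize(cost,[dx,dy,10*k*P/6],method='Nelder-Mead',options=dict(xatol=.01,fatol=1e-6))
        if best is None or r.fun<best.fun:best=r
    p=best.x
    return x0+p[0]*.001,y0+p[1]*.001,np.degrees(p[2]*.1)%(360/N),-best.fun
E
python3 - <<'E'
from fit import *
I={n:cv2.imread(f'pics/{n}0.png').astype(np.float32) for n in('scene','top')}
for nm,N,rt,x,y,z in(("g14",14,.039,.634,-.057,.014),("g12",12,.034,.446,-.08,.014),("m",16,.044,.571,.178,.034)):
    for n in('top','scene'):
        best=None
        A=I[n]
        F=(-(A.max(2)-A.min(2))/A.max(2)) if nm!="m" else -A.mean(2)
        for hh in (z,z-.006):
            O=ortho(n,F,x,y,hh,px=240,half=.06)
            print(nm,n,hh,np.round(fitgear(O,N,rt,x,y,.06,240,rt-.012,rt+.004),4))
E
```

```text
g14 top 0.014 [ 0.6332 -0.0545 18.3514  0.9297]
g14 top 0.008 [ 0.6339 -0.0548 18.3302  0.9317]
g14 scene 0.014 [ 0.6341 -0.0598 18.5561  0.6629]
g14 scene 0.008 [ 0.6311 -0.0548 18.5824  0.6574]
g12 top 0.014 [ 0.443  -0.0779  2.3858  0.9537]
g12 top 0.008 [ 0.4429 -0.0783  2.3926  0.9555]
g12 scene 0.014 [ 0.4449 -0.0839  3.0736  0.6155]
g12 scene 0.008 [ 0.4409 -0.0789  3.0462  0.6111]
m top 0.034 [0.5669 0.1856 5.8052 0.9024]
m top 0.028000000000000004 [0.5674 0.1864 5.8105 0.8983]
m scene 0.034 [ 0.575   0.1768 21.8916  0.4865]
m scene 0.028000000000000004 [ 0.5715  0.1832 21.9281  0.4812]
```

```bash
python3 - <<'E'
from fit import *
A=cv2.imread('pics/top0.png').astype(np.float32);S=cv2.imread('pics/scene0.png').astype(np.float32)
cx,cy=.564,.15
px=480;half=.12;s=2*half/px
for n,A in(("top",A),("scene",S)):
    O=ortho(n,A,cx,cy,.02,half=half,px=px)
    sat=(O.max(2)-O.min(2))/O.max(2)
    m=(sat<.25).astype(np.uint8)
    m=cv2.morphologyEx(m,cv2.MORPH_CLOSE,np.ones((9,9)));m=cv2.morphologyEx(m,cv2.MORPH_OPEN,np.ones((25,25)))
    c=max(cv2.findContours(m,0,2)[0],key=cv2.contourArea)
    r=cv2.minAreaRect(c);b=cv2.boxPoints(r)
    print(n,cx+half-r[0][1]*s,cy+half-r[0][0]*s,np.array(r[1])*s,r[2])
    print([(round(cx+half-v*s,4),round(cy+half-u*s,4)) for u,v in b])
    cv2.drawContours(O,[b.astype(int)],0,(0,0,255),1)
    cv2.imwrite(f'pics/plate_{n}.png',np.clip(O*1.4,0,255).astype(np.uint8))
O=ortho('top',A,.548,.118,.065,half=.03,px=300) if 0 else ortho('top',cv2.imread('pics/top0.png'),.55,.115,.065,half=.03,px=300)
O2=ortho('scene',cv2.imread('pics/scene0.png'),.55,.115,.065,half=.03,px=300)
cv2.imwrite('pics/post.png',np.hstack([O,O2]))
a=cv2.imread('pics/plate_top.png');b=cv2.imread('pics/plate_scene.png')
cv2.imwrite('pics/plates.png',cv2.resize(np.hstack([a,b]),(800,400)))
E
```

```text
top 0.556500015258789 0.15024998474121096 [0.16999997 0.23949997] 90.0
[(np.float32(0.6415), np.float32(0.27)), (np.float32(0.6415), np.float32(0.0305)), (np.float32(0.4715), np.float32(0.0305)), (np.float32(0.4715), np.float32(0.27))]
scene 0.5652961273193359 0.15564617919921875 [0.21676483 0.12452505] 8.518423080444336
[(np.float32(0.5198), np.float32(0.2721)), (np.float32(0.6429), np.float32(0.2536)), (np.float32(0.6108), np.float32(0.0392)), (np.float32(0.4877), np.float32(0.0577))]
```

View pics/plates.png

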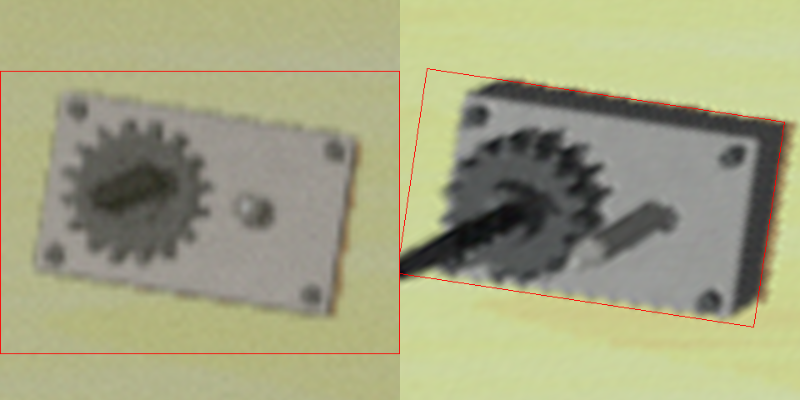

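View pics/post.png

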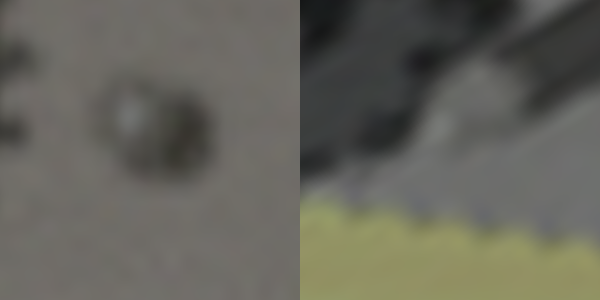

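```bash
python3 - <<'E'
from fit import *
def rectfit(n,A,cx,cy,z,L,W,th0,half=.14,px=280,band=.012):
    s=2*half/px;j,i=np.mgrid[:px,:px];X=cx+half-j*s;Y=cy+half-i*s
    sat=(A.max(2)-A.min(2))/np.maximum(A.max(2),1)
    F=-ortho(n,sat,cx,cy,z,half=half,px=px)
    def c(p):
        th=p[2]*.1;dx=X-cx-p[0]*.001;dy=Y-cy-p[1]*.001
        a=dx*np.cos(th)+dy*np.sin(th);b=-dx*np.sin(th)+dy*np.cos(th)
        d=np.maximum(abs(a)-L/2,abs(b)-W/2);w=abs(d)<band
        return -np.corrcoef(1/(1+np.exp(np.clip(d[w]/.0015,-30,30))),F[w])[0,1]
    r=min((minimize(c,[0,0,10*np.radians(t)],method='Nelder-Mead') for t in(th0-4,th0,th0+4)),key=lambda r:r.fun)
    return cx+r.x[0]*.001,cy+r.x[1]*.001,np.degrees(r.x[2]*.1),-r.fun
T=cv2.imread('pics/top0.png').astype(np.float32);S=cv2.imread('pics/scene0.png').astype(np.float32)
p=rectfit('top',T,.564,.15,.02,.11,.18,-8);print(p)
print('scene',rectfit('scene',S,.564,.15,.02,.11,.18,-8))
t=np.radians(p[2]);y=np.array([-np.sin(t),np.cos(t)])
for k in(1,-1): print('post/master',np.array(p[:2])-k*.035*y)
print('tray',rectfit('top',T,.545,-.30,.018,.2,.13,0),rectfit('scene',S,.545,-.30,.018,.2,.13,0))
E
```

```text
(np.float64(0.5614353888177468), np.float64(0.1517920159085084), np.float64(-8.76471185481412), np.float64(0.9183217846936785))
scene (np.float64(0.5639969516089793), np.float64(0.1499972835484332), np.float64(-8.328540407810134), np.float64(0.7398770192703362))
post/master [0.55610219 0.11720073]
post/master [0.56676859 0.1863833 ]
tray (np.float64(0.5449985230229817), np.float64(-0.2999927634052541), np.float64(-6.340224874453109), np.float64(0.7114221467880021)) (np.float64(0.5449986589295877), np.float64(-0.30000089490692833), np.float64(-5.803685415058424), np.float64(0.7571379770192357))
```

```bash
python3 - <<'E'
from fit import *
def rectfit(n,A,cx,cy,z,L,W,th0,half=.14,px=280,band=.012):
    s=2*half/px;j,i=np.mgrid[:px,:px];X=cx+half-j*s;Y=cy+half-i*s
    sat=(A.max(2)-A.min(2))/np.maximum(A.max(2),1)
    F=-ortho(n,sat,cx,cy,z,half=half,px=px)
    def c(p):
        th=p[2]*.1;dx=X-cx-p[0]*.001;dy=Y-cy-p[1]*.001
        a=dx*np.cos(th)+dy*np.sin(th);b=-dx*np.sin(th)+dy*np.cos(th)
        d=np.maximum(abs(a)-L/2,abs(b)-W/2);w=abs(d)<band
        return -np.corrcoef(1/(1+np.exp(np.clip(d[w]/.0015,-30,30))),F[w])[0,1]
    R=[]
    for t in(th0-4,th0,th0+4):
        x0=np.array([0,0,10*np.radians(t)/10*1.0]);
        sim=np.array([x0,x0+[5,0,0],x0+[0,5,0],x0+[0,0,.5]])
        R.append(minimize(c,x0,method='Nelder-Mead',options=dict(initial_simplex=sim)))
    r=min(R,key=lambda r:r.fun)
    return np.round([cx+r.x[0]*.001,cy+r.x[1]*.001,np.degrees(r.x[2]*.1),-r.fun],4)
T=cv2.imread('pics/top0.png').astype(np.float32);S=cv2.imread('pics/scene0.png').astype(np.float32)
print(rectfit('top',T,.564,.15,.02,.11,.18,-8),rectfit('scene',S,.564,.15,.02,.11,.18,-8))
print('tray',rectfit('top',T,.54,-.295,.018,.2,.13,0),rectfit('scene',S,.54,-.30,.018,.2,.13,0))
t=cv2.imread('pics/top0.png');s=cv2.imread('pics/scene0.png')
k=6
out=[]
def circ(c,r,z):
    a=np.linspace(0,2*np.pi,60);return np.c_[c[0]+r*np.cos(a),c[1]+r*np.sin(a),np.full(60,z)]
def gear(c,N,rt,ph,z):
    o=[]
    for i in range(N):
        a=ph+i*2*np.pi/N
        for r,h in((rt-.009,.00425),(rt,.0019),(rt,-.0019),(rt-.009,-.00425)):
            o.append((c[0]+r*np.cos(a-h/r),c[1]+r*np.sin(a-h/r),z))
    return np.array(o+o[:1])
post=(.5561,.1172);ms=(.5668,.1862);g12=(.443,-.078);g14=(.6335,-.0548)
for n,im in(('top',t),('scene',s)):
    for cs,items in ((post if 1 else 0,[circ(post,.009,.02),circ(post,.009,.056),circ(post,.003,.065),gear(ms,16,.044,np.radians(5.8),.034)]),
       (g12,[circ(g12,.017,.048),circ(g12,.01025,.048),gear(g12,12,.034,np.radians(2.4),.014)]),
       (g14,[circ(g14,.017,.048),circ(g14,.01025,.048),gear(g14,14,.039,np.radians(18.35),.014)])):
        c0=pr(n,[[cs[0],cs[1],.03]])[0]
        if cs==post: c0=pr(n,[[.561,.15,.03]])[0]
        r=26;u0,v0=int(c0[0])-r,int(c0[1])-r
        C=cv2.resize(im[v0:v0+2*r,u0:u0+2*r],(260,260),interpolation=cv2.INTER_CUBIC)
        for P in items:
            q=((pr(n,P)-[u0,v0]+.5)*5-.5);cv2.polylines(C,[np.round(q*16).astype(int)],False,(0,0,255),1,cv2.LINE_AA,4)
        out.append(C)
cv2.imwrite('pics/ov1.png',cv2.convertScaleAbs(np.vstack([np.hstack(out[:3]),np.hstack(out[3:])]),alpha=1.4))
E
```

```text
[ 0.5626  0.1538 -8.8382  0.9517] [ 0.5645  0.1461 -8.0777  0.7682]
tray [ 0.5389 -0.2953 -5.7932  0.9734] [ 0.5415 -0.3011 -5.8325  0.7927]
```

View pics/ov1.png

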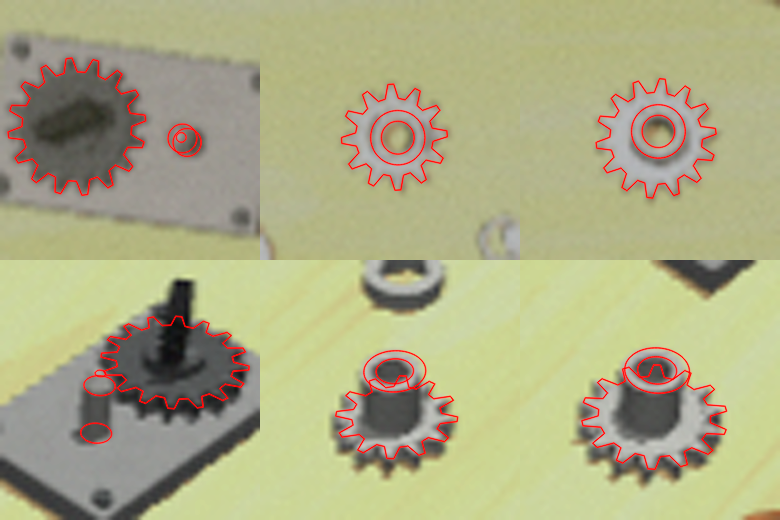

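```bash
cat > mv.py <<'E'
import sys
from h import *
from scipy.spatial.transform import Rotation as Ro
def delta(x,y,z,yaw):
    """yaw = world angle of tool y (deg), tool pointing down"""
    s=status.observe();R=np.array(s["tool_rot"]);p=s["position"]
    a=np.radians(yaw);Y=np.array([np.cos(a),np.sin(a),0]);Z=np.array([0,0,-1.]);X=np.cross(Y,Z)
    Rt=np.c_[X,Y,Z]
    rv=np.degrees(Ro.from_matrix(R.T@Rt).as_rotvec())/8
    d=R.T@(np.array([x,y,z])-p)/.05
    print('t',round(s["time_s"],2),'pos',p.round(4),'yaw',round(np.degrees(np.arctan2(R[1,1],R[0,1])),2),'w',round(s["grip_width"],4),'F',s["ft_force"].round(1),'q',s["q"].round(0))
    print('row',d.round(3),rv.round(3))
if __name__=="__main__": delta(*map(float,sys.argv[1:5]))
E
python3 mv.py .633 -.055 .2 -15
python3 - <<'E'
from h import *
for n in('top','scene'):
    d=np.load(f'pics/{n}0.npy');K,V=cam(n);v,u=np.mgrid[:420,:560]
    P=np.stack([(u-K[0,2])/K[0,0]*d,(v-K[1,2])/K[1,1]*d,d],-1)
    W=(P-V[:3,3])@V[:3,:3]
    for c,r in(((.634,-.055),.08),((.443,-.078),.08),((.56,.15),.15),((.54,-.295),.15)):
        m=(np.hypot(W[...,0]-c[0],W[...,1]-c[1])<r)&(d>0)
        z=W[...,2][m];print(n,c,np.median(z[z<.012]).round(4),np.percentile(z,[1,99]).round(4))
        if c[0]!=.56 and c[0]!=.54:
            t=m&(W[...,2]>.040)&(W[...,2]<.06);print('  hub top',W[t].mean(0).round(4),t.sum())
        elif c[0]==.56:
            t=m&(W[...,2]>.05)&(W[...,2]<.072)
            for q in W[t][::1]: 
                if q[1]<.14: print(q.round(3),end='')
E
```

```text
t 1.2 pos [0.1376 0.5325 0.2313] yaw 75.51 w 0.0852 F [-0.3 -0.9 -0.1] q [ 63.  22.  74.   0.  84. -12.]
row [-12.533  -8.898   0.627] [-0.     0.    11.314]
top (0.634, -0.055) -0.0002 [-0.0067  0.0475]
  hub top [ 0.6347 -0.055   0.0464] 59
top (0.443, -0.078) -0.0001 [-0.0065  0.048 ]
  hub top [ 0.4452 -0.0778  0.0471] 57
top (0.56, 0.15) -0.0003 [-0.0068  0.065 ]
[0.566 0.123 0.058][0.567 0.12  0.052][0.566 0.117 0.059][0.563 0.126 0.057][0.562 0.123 0.064][0.562 0.119 0.07 ][0.563 0.117 0.061][0.562 0.113 0.063][0.56  0.126 0.058][0.56  0.123 0.061][0.559 0.12  0.064][0.559 0.116 0.064][0.559 0.113 0.064][0.559 0.11  0.06 ][0.557 0.126 0.059][0.556 0.123 0.065][0.556 0.12  0.061][0.556 0.117 0.064][0.556 0.114 0.06 ][0.556 0.111 0.059][0.554 0.127 0.051][0.554 0.123 0.057][0.553 0.12  0.064][0.553 0.116 0.065][0.553 0.114 0.057][0.554 0.111 0.051][0.55  0.123 0.059][0.55  0.12  0.056][0.551 0.117 0.054][0.551 0.115 0.051]top (0.54, -0.295) 0.0014 [-0.0062  0.0302]
scene (0.634, -0.055) 0.0011 [-0.0042  0.0494]
  hub top [ 0.6326 -0.0588  0.0467] 95
scene (0.443, -0.078) 0.0013 [-0.0043  0.0492]
  hub top [ 0.4424 -0.0817  0.0468] 87
scene (0.56, 0.15) 0.0011 [-0.0043  0.0711]
[0.553 0.114 0.066][0.557 0.112 0.07 ][0.559 0.115 0.068][0.549 0.115 0.06 ][0.553 0.114 0.063][0.557 0.113 0.065][0.559 0.116 0.064][0.56  0.119 0.063][0.549 0.109 0.06 ][0.551 0.111 0.06 ][0.556 0.109 0.063][0.556 0.114 0.06 ][0.559 0.115 0.062][0.561 0.117 0.061][0.55  0.109 0.057][0.553 0.109 0.058][0.558 0.107 0.062][0.558 0.112 0.058][0.562 0.11  0.062][0.562 0.116 0.058][0.548 0.111 0.051][0.552 0.111 0.053][0.556 0.11  0.055][0.56  0.109 0.058][0.562 0.111 0.058][0.563 0.115 0.056][0.551 0.107 0.051][0.561 0.108 0.055][0.561 0.113 0.052][0.563 0.115 0.052][0.562 0.111 0.05 ]scene (0.54, -0.295) 0.0021 [-0.0038  0.0326]
```

>>> send_rows --pt "-5.0 -3.6 0.2 0 0 4.5 85" --pt "-5.0 -3.6 0.2 0 0 4.5 85" --pt "-5.0 -3.6 0.2 0 0 4.5 85" --pt "-5.0 -3.6 0.2 0 0 4.5 85" --pt "-5.0 -3.6 0.2 0 0 4.5 85" --grip_force 50

```text
time_s: 1.82
position: [0.3357, 0.294, 0.2215]
tool_rot: [[-0.636, 0.772, 0.001], [0.772, 0.636, 0.0], [-0.0, 0.001, -1.0]]
ft_force: [0.7, 0.8, 0.6]
grip_width: 0.0849
```

```bash
python3 mv.py .6337 -.0565 .15 -15
```

```text
t 1.82 pos [0.3357 0.294  0.2215] yaw 39.46 w 0.0849 F [0.7 0.8 0.6] q [ 26.  12.  91.  -0.  77. -14.]
row [-9.2    0.145  1.432] [ 5.000e-03 -1.000e-03  6.808e+00]
```

>>> send_rows --pt "-6.0 0.1 0.4 0 0 5.0 85" --pt "-6.0 0.1 0.4 0 0 5.0 85" --pt "-6.0 0.1 0.4 0 0 5.0 85" --pt "-6.0 0.1 0.4 0 0 5.0 85" --pt "-6.0 0.1 0.4 0 0 5.0 85"

```text
time_s: 2.45
position: [0.5306, 0.0653, 0.2011]
tool_rot: [[0.011, 1.0, 0.0], [1.0, -0.011, 0.0], [0.0, 0.0, -1.0]]
ft_force: [0.9, 0.7, -0.1]
grip_width: 0.0847
```

```bash
python3 mv.py .6337 -.0565 .12 -15
```

```text
t 2.45 pos [0.5306 0.0653 0.2011] yaw -0.64 w 0.0847 F [ 0.9  0.7 -0.1] q [-6. 22. 80.  0. 79. -5.]
row [-2.412  2.088  1.623] [ 0.002 -0.     1.795]
```

>>> send_rows --pt "-2.41 2.09 1.4 0 0 1.8 85" --pt "-2.41 2.09 1.4 0 0 1.8 85" --pt "-2.41 2.09 1.4 0 0 1.8 85" --pt "-2.41 2.09 1.4 0 0 1.8 85" --pt "-2.41 2.09 1.4 0 0 1.8 85"

```text
time_s: 3.08
position: [0.6326, -0.0535, 0.1315]
tool_rot: [[0.257, 0.966, -0.0], [0.966, -0.257, 0.0], [0.0, -0.0, -1.0]]
ft_force: [0.0, -0.1, 0.4]
grip_width: 0.085
```

```bash
python3 mv.py .6337 -.0565 .0195 -15; python3 - <<'E'
from h import *
s=status.observe();p=s["position"];R=s["tool_rot"]
o=[]
for n in('top','scene'):
    i,d=vision.get_image(n);i=i[:,:,::-1].copy()
    c=pr(n,[p])[0];print(n,c)
    q=pr(n,[[.6337,-.0565,.0]])[0]
    r=45;u,v=int(c[0]),int(c[1]);C=cv2.resize(i[v-r:v+r,u-r:u+r],(390,390),interpolation=cv2.INTER_CUBIC)
    for w in (-.0425,.0425):
        t=pr(n,[p+R[:,1]*w-R[:,2]*.013])[0]
        cv2.drawMarker(C,tuple(((t-[u-r,v-r]+.5)*390/90).astype(int)),(0,0,255),0,12)
    o.append(C)
cv2.imwrite('pics/a1.png',cv2.convertScaleAbs(np.hstack(o),alpha=1.4))
E
```

```text
t 3.08 pos [ 0.6326 -0.0535  0.1315] yaw -14.88 w 0.085 F [ 0.  -0.1  0.4] q [-16.  35.  69.   0.  77.  -1.]
row [-0.053  0.037  2.24 ] [-0.001 -0.001  0.015]
top [299.98241605 176.41089014]
scene [301.32222921 219.48130625]
```

View pics/a1.png

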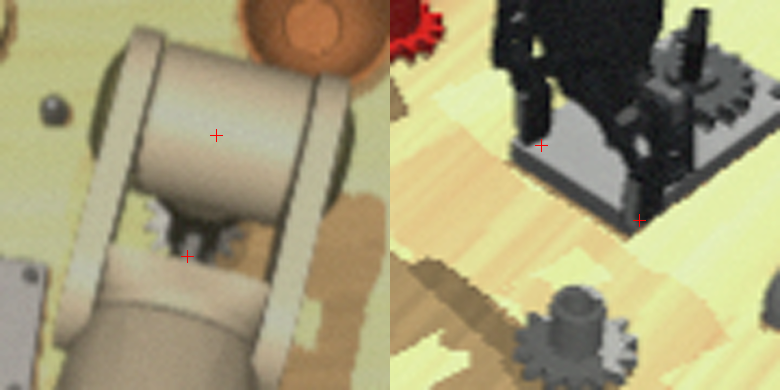

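>>> send_rows --pt "-0.05 0.04 1.2 0 0 0 85" --pt "-0.05 0.04 1.9 0 0 0 85" --pt "-0.05 0.04 2.22 0 0 0 85" --pt "-0.05 0.04 2.22 0 0 0 85" --pt "-0.05 0.04 2.22 0 0 0 60"

```text
time_s: 3.8
position: [0.635, -0.0569, 0.0222]
tool_rot: [[0.256, 0.967, 0.003], [0.967, -0.256, -0.001], [-0.0, 0.003, -1.0]]
ft_force: [0.7, 0.1, -0.1]
grip_width: 0.0693
```

>>> send_rows --pt "0 0 0 0 0 0 25" --pt "0 0 0 0 0 0 25" --pt "0 0 0 0 0 0 25" --pt "0 0 0 0 0 0 25" --pt "0 0 0 0 0 0 25"

```text
time_s: 4.42
position: [0.6344, -0.057, 0.0214]
tool_rot: [[0.257, 0.966, 0.001], [0.966, -0.257, -0.0], [0.0, 0.001, -1.0]]
ft_force: [-2.4, 0.2, 5.2]
grip_width: 0.0323
```

>>> send_rows --pt "0 0 0 0 0 0 25" --pt "0 0 -0.5 0 0 0 25" --pt "0 0 -1.2 0 0 0 25" --pt "0 0 -2.0 0 0 0 25" --pt "0 0 -2.0 0 0 0 25"

```text
time_s: 5.05
position: [0.6352, -0.0571, 0.1231]
tool_rot: [[0.257, 0.966, 0.006], [0.966, -0.257, -0.002], [-0.0, 0.006, -1.0]]
ft_force: [-0.2, 0.2, -3.6]
grip_width: 0.0326
```

```bash
python3 mv.py .504 -.2925 .12 -15;python3 - <<'E'
from h import *
i,d=vision.get_image('scene');s=status.observe();p=s["position"];c=pr('scene',[p])[0];u,v=map(int,c);i=i[:,:,::-1]
cv2.imwrite('pics/a2.png',cv2.resize(i[v-50:v+50,u-60:u+60],(600,500),interpolation=cv2.INTER_CUBIC))
E
```

```text
t 5.05 pos [ 0.6352 -0.0571  0.1231] yaw -14.88 w 0.0326 F [-0.2  0.2 -3.6] q [-16.  35.  69.   0.  75.  -1.]
row [-5.224 -1.328  0.054] [0.041 0.    0.015]
```

View pics/a2.png

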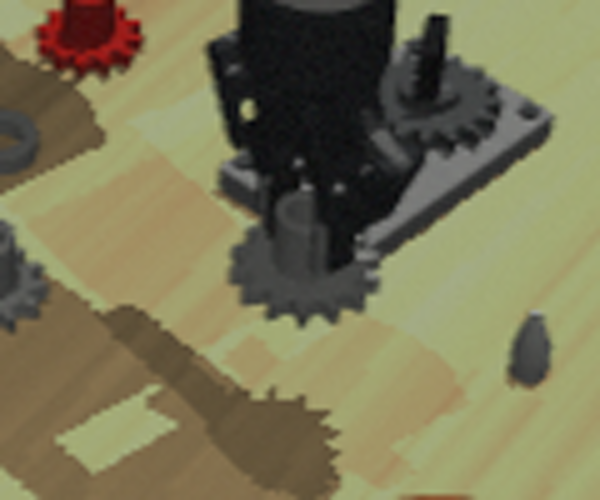

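>>> send_rows --pt "-5.22 -1.33 0.05 0 0 0 25" --pt "-5.22 -1.33 0.05 0 0 0 25" --pt "-5.22 -1.33 0.05 0 0 0 25" --pt "-5.22 -1.33 0.05 0 0 0 25" --pt "-5.22 -1.33 0.05 0 0 0 25"

```text
time_s: 5.72
position: [0.5004, -0.2943, 0.1158]
tool_rot: [[0.261, 0.965, -0.003], [0.965, -0.261, 0.002], [0.001, -0.003, -1.0]]
ft_force: [-0.2, 0.0, -3.1]
grip_width: 0.0323
```

```bash
python3 mv.py .505 -.2935 .0275 -15
```

```text
t 5.72 pos [ 0.5004 -0.2943  0.1158] yaw -15.1 w 0.0323 F [-0.2  0.  -3.1] q [-42.  31.  79.  -0.  70. -27.]
row [0.037 0.091 1.765] [-0.024 -0.009 -0.013]
```

>>> send_rows --pt "0.04 0.09 0.6 0 0 0 25" --pt "0.04 0.09 1.2 0 0 0 25" --pt "0.04 0.09 1.6 0 0 0 25" --pt "0.04 0.09 1.65 0 0 0 25" --pt "0.04 0.09 1.65 0 0 0 25"

```text
time_s: 6.35
position: [0.5078, -0.2909, 0.0352]
tool_rot: [[0.256, 0.967, -0.0], [0.967, -0.256, 0.0], [0.0, -0.0, -1.0]]
ft_force: [0.4, -0.1, -3.1]
grip_width: 0.0326
```

```bash
python3 mv.py .505 -.2935 .0255 -15;python3 - <<'E'
from h import *
i,d=vision.get_image('scene');s=status.observe();p=s["position"];c=pr('scene',[p])[0];u,v=map(int,c);i=i[:,:,::-1]
cv2.imwrite('pics/a3.png',cv2.resize(i[v-50:v+50,u-60:u+60],(600,500),interpolation=cv2.INTER_CUBIC))
E
```

```text
t 6.35 pos [ 0.5078 -0.2909  0.0352] yaw -14.86 w 0.0326 F [ 0.4 -0.1 -3.1] q [-41.  37.  83.   0.  60. -27.]
row [-0.064 -0.042  0.195] [-0.002 -0.002  0.017]
```

View pics/a3.png

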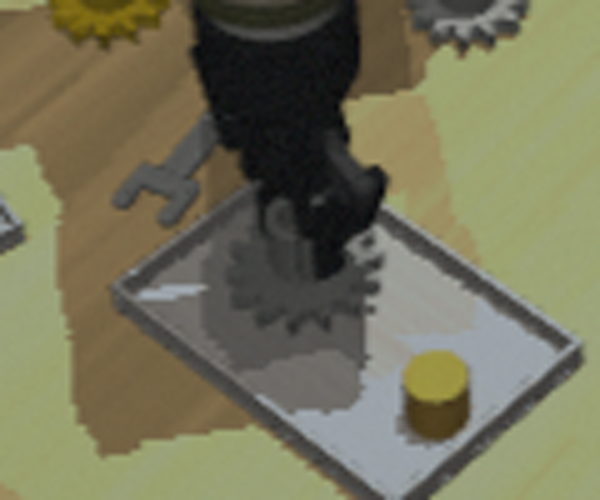

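>>> send_rows --pt "-0.15 -0.04 0.0 0 0 0 25" --pt "-0.15 -0.04 0.08 0 0 0 25" --pt "-0.15 -0.04 0.15 0 0 0 25" --pt "-0.15 -0.04 0.17 0 0 0 25" --pt "-0.15 -0.04 0.17 0 0 0 25"

```text
time_s: 7.02
position: [0.5038, -0.2979, 0.0267]
tool_rot: [[0.257, 0.966, -0.0], [0.966, -0.257, 0.0], [0.0, -0.0, -1.0]]
ft_force: [0.2, -0.2, -3.4]
grip_width: 0.0322
```

>>> send_rows --pt "0 0 0.01 0 0 0 25" --pt "0 0 0.02 0 0 0 25" --pt "0 0 0.03 0 0 0 25" --pt "0 0 0.035 0 0 0 25" --pt "0 0 0.04 0 0 0 25"

```text
time_s: 7.65
position: [0.5038, -0.298, 0.0254]
tool_rot: [[0.257, 0.966, 0.0], [0.966, -0.257, -0.0], [-0.0, 0.0, -1.0]]
ft_force: [-2.7, 1.6, 6.8]
grip_width: 0.0322
```

>>> send_rows --pt "0 0 0 0 0 0 55" --pt "0 0 0 0 0 0 55" --pt "0 0 0 0 0 0 55" --pt "0 0 -0.6 0 0 0 55" --pt "0 0 -1.6 0 0 0 55"

```text
time_s: 8.28
position: [0.5032, -0.2975, 0.1044]
tool_rot: [[0.257, 0.966, -0.003], [0.966, -0.257, 0.003], [0.002, -0.003, -1.0]]
ft_force: [0.7, -0.1, 0.2]
grip_width: 0.0552
```

```bash
python3 mv.py .4437 -.0795 .13 -23
```

```text
t 8.28 pos [ 0.5032 -0.2975  0.1044] yaw -14.89 w 0.0552 F [ 0.7 -0.1  0.2] q [-42.  32.  79.  -0.  69. -27.]
row [ 3.909 -2.272 -0.498] [-0.025 -0.011  1.014]
```

>>> send_rows --pt "3.91 -2.27 -0.5 0 0 1.01 70" --pt "3.91 -2.27 -0.5 0 0 1.01 85" --pt "3.91 -2.27 -0.5 0 0 1.01 85" --pt "3.91 -2.27 -0.5 0 0 1.01 85" --pt "3.91 -2.27 -0.5 0 0 1.01 85"

```text
time_s: 8.9
position: [0.4437, -0.0779, 0.1303]
tool_rot: [[0.387, 0.922, 0.0], [0.922, -0.387, -0.0], [0.0, 0.0, -1.0]]
ft_force: [0.0, -1.2, -0.3]
grip_width: 0.0851
```

```bash
python3 mv.py .4437 -.0795 .0205 -23; python3 - <<'E'
from fit import *
for n in('scene','top'):
    i,d=vision.get_image(n);cv2.imwrite(f'pics/{n}4.png',i[:,:,::-1])
i=cv2.imread('pics/scene4.png');c=pr('scene',[[.4437,-.0795,.05]])[0];u,v=map(int,c)
a=cv2.resize(i[v-40:v+40,u-40:u+40],(390,390))
c=pr('scene',[[.51,-.297,.02]])[0];u,v=map(int,c)
b=cv2.resize(i[v-40:v+40,u-40:u+40],(390,390))
cv2.imwrite('pics/a4.png',np.hstack([a,b]))
E
```

```text
t 8.9 pos [ 0.4437 -0.0779  0.1303] yaw -22.79 w 0.0851 F [ 0.  -1.2 -0.3] q [-25.  18.  99.   0.  63.  -2.]
row [-0.029  0.011  2.197] [ 0.003 -0.001  0.027]
```

View pics/a4.png

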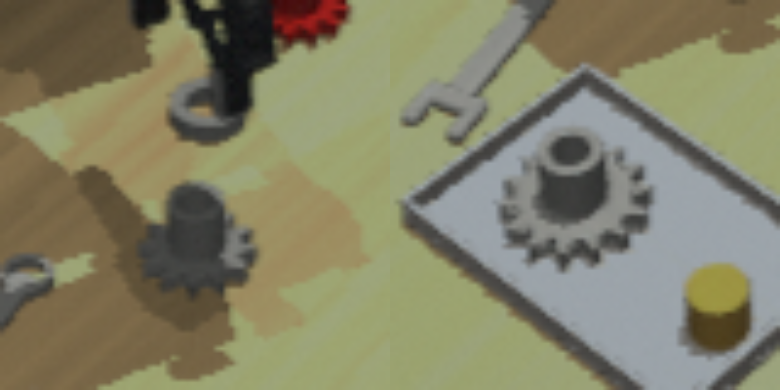

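View pics/top4.png

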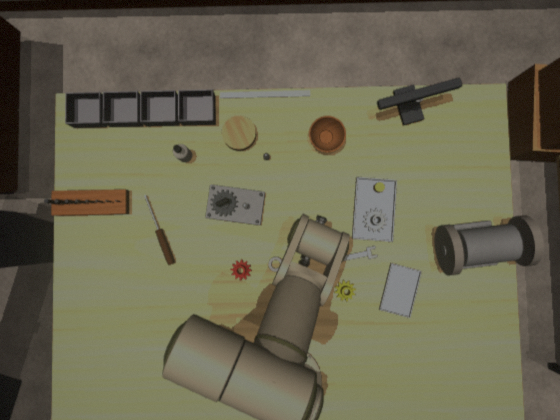

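```bash
python3 - <<'E'
from fit import *
T=cv2.imread('pics/top4.png').astype(np.float32)
F=T.mean(2)
for f in(F,-F):
    for z in(.018,):
        O=ortho('top',f,.505,-.293,z,px=240,half=.06);print(np.round(fitgear(O,14,.039,.505,-.293,.06,240,.027,.043),4))
c=pr('top',[[.5038,-.298,.018]])[0];print(c)
for n in('top','scene'):
    i=cv2.imread(f'pics/{n}4.png')
    o=ortho(n,i,.5038,-.298,.052,half=.04,px=390);cv2.drawMarker(o,(195,195),(0,0,255));cv2.circle(o,(195,195),int(.017/.08*390),(0,0,255))
    cv2.imwrite(f'pics/g14_{n}.png',o)
cv2.imwrite('pics/g14b.png',np.hstack([cv2.imread(f'pics/g14_{n}.png') for n in('top','scene')]))
E
```

```text
[ 0.5015 -0.293   4.0793  0.0336]
[ 0.5018 -0.2928 17.2306  0.5591]
[375.5274488  219.50554937]
```

View pics/g14b.png

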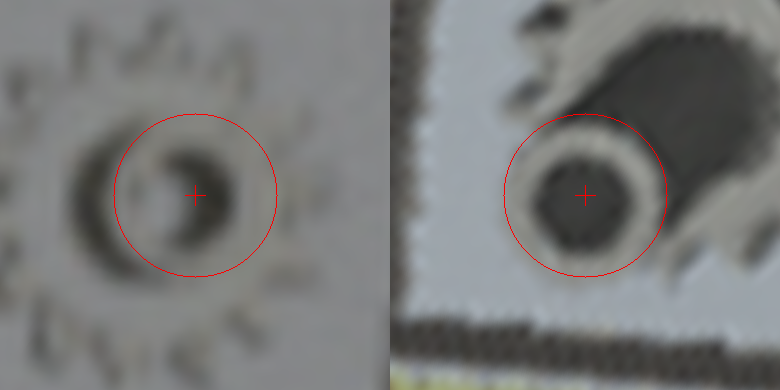

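```bash
python3 - <<'E'
from fit import *
i=cv2.imread('pics/scene0.png')
o=ortho('scene',i,.444,-.080,.048,half=.04,px=390);cv2.drawMarker(o,(195,195),(0,0,255));cv2.circle(o,(195,195),int(.017/.08*390),(0,0,255))
c=pr('scene',[[.5575,.1155,.04]])[0];r=20;u,v=map(int,c)
C=cv2.resize(i[v-r:v+r,u-r:u+r],(390,390),interpolation=cv2.INTER_CUBIC)
a=np.linspace(0,6.2832,60)
for z,rr in((.02,.009),(.056,.009)):
    P=np.c_[.5575+rr*np.cos(a),.1155+rr*np.sin(a),a*0+z]
    q=(pr('scene',P)-[u-r,v-r]+.5)*390/40-.5
    cv2.polylines(C,[q.astype(int)],True,(0,0,255))
cv2.imwrite('pics/g12b.png',np.hstack([o,C]))
E
```

```text
(no output)
```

View pics/g12b.png

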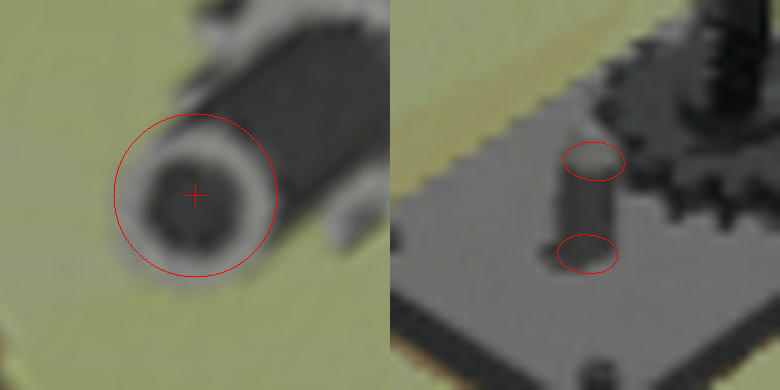

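>>> send_rows --pt "-0.03 0.01 1.2 0 0 0.03 85" --pt "-0.03 0.01 1.9 0 0 0.03 85" --pt "-0.03 0.01 2.18 0 0 0.03 85" --pt "-0.03 0.01 2.18 0 0 0.03 85" --pt "-0.03 0.01 2.18 0 0 0.03 60"

```text
time_s: 9.62
position: [0.4448, -0.0823, 0.0212]
tool_rot: [[0.395, 0.919, 0.001], [0.919, -0.395, -0.001], [-0.0, 0.001, -1.0]]
ft_force: [-0.5, -0.1, 0.3]
grip_width: 0.0694
```

>>> send_rows --pt "0 0 0 0 0 0 25" --pt "0 0 0 0 0 0 25" --pt "0 0 0 0 0 0 25" --pt "0 0 0 0 0 0 25" --pt "0 0 0 0 0 0 25"

```text
time_s: 10.25
position: [0.4444, -0.0816, 0.0216]
tool_rot: [[0.394, 0.919, 0.001], [0.919, -0.394, -0.001], [-0.0, 0.001, -1.0]]
ft_force: [-2.0, 0.8, 6.8]
grip_width: 0.0323
```

>>> send_rows --pt "0 0 0 0 0 0 25" --pt "0 0 -0.5 0 0 0 25" --pt "0 0 -1.4 0 0 0 25" --pt "0 0 -2.2 0 0 0 25" --pt "0 0 -2.2 0 0 0 25"

```text
time_s: 10.88
position: [0.4452, -0.0818, 0.1332]
tool_rot: [[0.394, 0.919, 0.005], [0.919, -0.394, -0.003], [-0.0, 0.006, -1.0]]
ft_force: [-1.2, 0.0, -3.1]
grip_width: 0.0322
```

```bash
python3 mv.py .5565 .1155 .13 -9
```

```text
t 10.88 pos [ 0.4452 -0.0818  0.1332] yaw -23.19 w 0.0322 F [-1.2  0.  -3.1] q [-25.  18.  98.  -0.  63.  -2.]
row [4.504 0.493 0.065] [ 0.041  0.007 -1.773]
```

>>> send_rows --pt "4.47 0.49 0.0 0 0 -1.79 25" --pt "4.47 0.49 0.0 0 0 -1.79 25" --pt "4.47 0.49 0.0 0 0 -1.79 25" --pt "4.47 0.49 0.0 0 0 -1.79 25" --pt "4.47 0.49 0.0 0 0 -1.79 25"

```text
time_s: 11.5
position: [0.5547, 0.1165, 0.1289]
tool_rot: [[0.151, 0.989, -0.002], [0.989, -0.151, 0.0], [-0.0, -0.002, -1.0]]
ft_force: [-0.8, -0.9, -2.5]
grip_width: 0.0324
```

>>> send_rows --pt "0 0 0.0 0 0 0 25" --pt "0 0 0.0 0 0 0 25"

```text
time_s: 11.75
position: [0.5543, 0.1134, 0.1304]
tool_rot: [[0.156, 0.988, -0.001], [0.988, -0.156, -0.0], [-0.0, -0.001, -1.0]]
ft_force: [0.1, 0.2, -3.7]
grip_width: 0.0322
```

```bash
python3 mv.py .5563 .114 .1 -8.9;python3 - <<'E'
from fit import *
for n in('scene','top'):
    i,d=vision.get_image(n);cv2.imwrite(f'pics/{n}5.png',i[:,:,::-1])
i=cv2.imread('pics/scene5.png');c=pr('scene',[[.556,.14,.08]])[0];u,v=map(int,c)
a=cv2.resize(i[v-40:v+40,u-40:u+40],(390,390),interpolation=2)
i=cv2.imread('pics/top5.png');c=pr('top',[[.556,.14,.08]])[0];u,v=map(int,c)
b=cv2.resize(i[v-40:v+40,u-40:u+40],(390,390),interpolation=2)
cv2.imwrite('pics/a5.png',np.hstack([a,b]))
E
```

```text
t 11.75 pos [0.5543 0.1134 0.1304] yaw -8.96 w 0.0322 F [ 0.1  0.2 -3.7] q [-0. 29. 81. -0. 71.  9.]
row [0.019 0.038 0.608] [-0.008  0.002 -0.007]
```

View pics/a5.png

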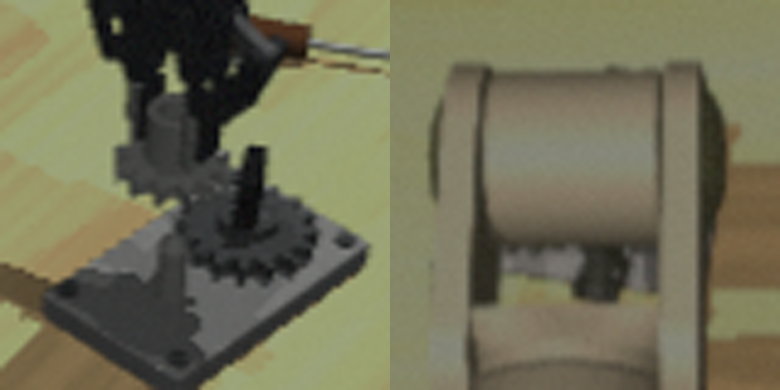

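>>> send_rows --pt "0.02 0.04 0.4 0 0 0 25" --pt "0.02 0.04 0.75 0 0 0 25" --pt "0.02 0.04 0.82 0 0 0 25" --pt "0.02 0.04 0.82 0 0 0 25" --pt "0.02 0.04 0.82 0 0 0 25"

```text
time_s: 12.48
position: [0.5572, 0.1149, 0.0906]
tool_rot: [[0.155, 0.988, 0.001], [0.988, -0.155, -0.0], [0.0, 0.001, -1.0]]
ft_force: [-0.7, -0.7, -2.4]
grip_width: 0.0323
```

```bash
python3 mv.py .5563 .114 .083 -8.9;python3 - <<'E'
from fit import *
for n in('scene',):
    i,d=vision.get_image(n);cv2.imwrite(f'pics/{n}6.png',i[:,:,::-1])
i=cv2.imread('pics/scene6.png');c=pr('scene',[[.556,.13,.06]])[0];u,v=map(int,c)
a=cv2.resize(i[v-30:v+30,u-30:u+30],(600,600),interpolation=2)
cv2.imwrite('pics/a6.png',a)
E
```

```text
t 12.47 pos [0.5572 0.1149 0.0906] yaw -8.89 w 0.0323 F [-0.7 -0.7 -2.4] q [-0. 31. 83.  0. 65.  9.]
row [-0.02  -0.016  0.152] [ 0.009 -0.001  0.001]
```

View pics/a6.png

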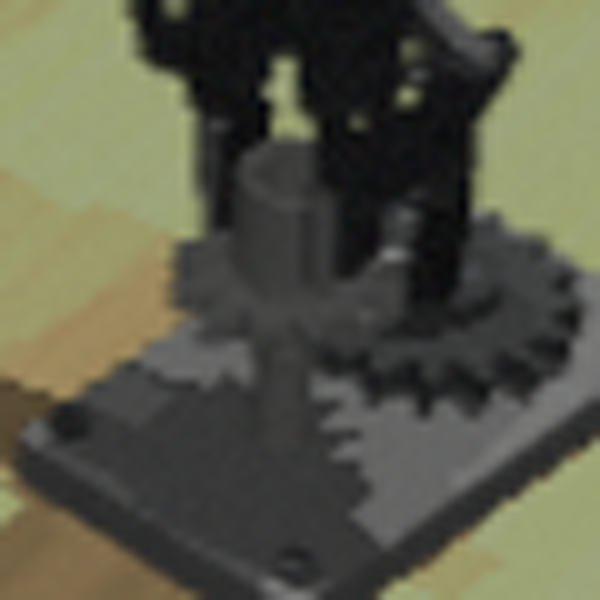

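>>> send_rows --pt "0 0 0.05 0 0 0 25" --pt "0 0 0.1 0 0 0 25" --pt "0 0 0.13 0 0 0 25" --pt "0 0 0.16 0 0 0 25" --pt "0 0 0.16 0 0 0 25"

```text
time_s: 13.15
position: [0.5569, 0.115, 0.0817]
tool_rot: [[0.154, 0.988, -0.0], [0.988, -0.154, -0.0], [-0.0, -0.0, -1.0]]
ft_force: [-0.2, -0.4, -3.1]
grip_width: 0.0324
```

>>> send_rows --pt "0 0 0.02 0 0 0 25" --pt "0 0 0.04 0 0 0 25" --pt "0 0 0.06 0 0 0 25" --pt "0 0 0.08 0 0 0 25" --pt "0 0 0.08 0 0 0 25"

```text
time_s: 13.78
position: [0.5569, 0.115, 0.0778]
tool_rot: [[0.154, 0.988, -0.0], [0.988, -0.154, 0.0], [-0.0, -0.0, -1.0]]
ft_force: [0.3, 0.1, -3.2]
grip_width: 0.0321
```

>>> send_rows --pt "0 0 0.02 0 0 0 25" --pt "0 0 0.04 0 0 0 25" --pt "0 0 0.06 0 0 0 25" --pt "0 0 0.08 0 0 0 25" --pt "0 0 0.08 0 0 0 25"

```text
time_s: 14.4
position: [0.5569, 0.115, 0.0737]
tool_rot: [[0.154, 0.988, -0.0], [0.988, -0.154, -0.0], [-0.0, -0.0, -1.0]]
ft_force: [-0.3, 0.1, -2.0]
grip_width: 0.0321
```

>>> send_rows --pt "0 0 0.06 0 0 0 25" --pt "0 0 0.12 0 0 0 25" --pt "0 0 0.18 0 0 0 25" --pt "0 0 0.24 0 0 0 25" --pt "0 0 0.3 0 0 0 25"

```text
time_s: 15.02
position: [0.5569, 0.115, 0.0586]
tool_rot: [[0.154, 0.988, -0.0], [0.988, -0.154, -0.0], [-0.0, -0.0, -1.0]]
ft_force: [-0.1, -0.4, -3.0]
grip_width: 0.0325
```

>>> send_rows --pt "0 0 0.02 0 0 0 25" --pt "0 0 0.04 0 0 0 25" --pt "0 0 0.06 0 0 0 25" --pt "0 0 0.06 0 0 0 25"

```text
time_s: 15.52
position: [0.5569, 0.115, 0.0558]
tool_rot: [[0.154, 0.988, -0.0], [0.988, -0.154, -0.0], [-0.0, -0.0, -1.0]]
ft_force: [-1.4, 0.0, -2.3]
grip_width: 0.032
```

Now small steps through the tooth engagement height.

>>> send_rows --pt "0 0 0.02 0 0 0 25" --pt "0 0 0.04 0 0 0 25" --pt "0 0 0.05 0 0 0 25" --pt "0 0 0.05 0 0 0 25"

```text
time_s: 16.02
position: [0.5569, 0.115, 0.0533]
tool_rot: [[0.154, 0.988, 0.0], [0.988, -0.154, -0.0], [-0.0, 0.0, -1.0]]
ft_force: [0.2, 0.1, -2.4]
grip_width: 0.0324
```

>>> send_rows --pt "0 0 0.01 0 0 0 25" --pt "0 0 0.02 0 0 0 25" --pt "0 0 0.03 0 0 0 25" --pt "0 0 0.03 0 0 0 25"

```text
time_s: 16.52
position: [0.5569, 0.115, 0.0518]
tool_rot: [[0.154, 0.988, -0.0], [0.988, -0.154, 0.0], [-0.0, -0.0, -1.0]]
ft_force: [-0.4, -0.8, -1.2]
grip_width: 0.0322
```

>>> send_rows --pt "0 0 0.01 0 0 0 25" --pt "0 0 0.02 0 0 0 25" --pt "0 0 0.03 0 0 0 25" --pt "0 0 0.03 0 0 0 25"

```text
time_s: 17.02
position: [0.5569, 0.115, 0.0503]
tool_rot: [[0.154, 0.988, -0.0], [0.988, -0.154, 0.0], [-0.0, -0.0, -1.0]]
ft_force: [-0.1, -0.9, -2.3]
grip_width: 0.0322
```

>>> send_rows --pt "0 0 0.01 0 0 0 25" --pt "0 0 0.02 0 0 0 25" --pt "0 0 0.03 0 0 0 25" --pt "0 0 0.03 0 0 0 25"

```text
time_s: 17.52
position: [0.5569, 0.115, 0.0488]
tool_rot: [[0.154, 0.988, -0.0], [0.988, -0.154, 0.0], [-0.0, -0.0, -1.0]]
ft_force: [1.0, 0.1, -2.6]
grip_width: 0.0323
```

>>> send_rows --pt "0 0 0.03 0 0 0 25" --pt "0 0 0.06 0 0 0 25" --pt "0 0 0.09 0 0 0 25" --pt "0 0 0.11 0 0 0 25" --pt "0 0 0.11 0 0 0 25"

```text
time_s: 18.15
position: [0.5568, 0.115, 0.0432]
tool_rot: [[0.154, 0.988, -0.0], [0.988, -0.154, -0.0], [-0.0, -0.0, -1.0]]
ft_force: [-0.2, 0.3, -2.3]
grip_width: 0.0325
```

>>> send_rows --pt "0 0 0.01 0 0 0 25" --pt "0 0 0.02 0 0 0 25" --pt "0 0 0.03 0 0 0 25" --pt "0 0 0.04 0 0 0 25" --pt "0 0 0.04 0 0 0 25"

```text
time_s: 18.77
position: [0.5569, 0.115, 0.0416]
tool_rot: [[0.154, 0.988, 0.0], [0.988, -0.154, -0.0], [0.0, 0.0, -1.0]]
ft_force: [-1.5, -0.0, 1.3]
grip_width: 0.0323
```

>>> send_rows --pt "0 0 0 0 0 0 50" --pt "0 0 0 0 0 0 50" --pt "0 0 0 0 0 0 50" --pt "0 0 -0.3 0 0 0 50" --pt "0 0 -0.6 0 0 0 50"

```text
time_s: 19.4
position: [0.5571, 0.115, 0.0727]
tool_rot: [[0.154, 0.988, 0.001], [0.988, -0.154, -0.0], [0.0, 0.001, -1.0]]
ft_force: [-0.2, -0.7, 0.7]
grip_width: 0.0501
```

>>> send_rows --pt "0 0 -0.8 0 0 0 50" --pt "0 0 -1.8 0 0 0 50" --pt "-1.0 0 -2.2 0 0 0 50" --pt "-2.0 0 -2.2 0 0 0 50" --pt "-3.0 0 -2.2 0 0 0 50"

```text
time_s: 20.02
position: [0.5335, -0.0346, 0.183]
tool_rot: [[0.154, 0.988, 0.002], [0.988, -0.154, -0.001], [-0.0, 0.002, -1.0]]
ft_force: [1.5, -0.0, -0.3]
grip_width: 0.0501
```

```bash
python3 mv.py .566 .184 .1 -8.9;python3 - <<'E'
from fit import *
R=[]
for n in('scene','top'):
    i,d=vision.get_image(n);i=i[:,:,::-1].copy();cv2.imwrite(f'pics/{n}7.png',i)
    np.save(f'pics/{n}7.npy',d)
    c=pr(n,[[.56,.15,.04]])[0];u,v=map(int,c)
    R.append(cv2.resize(i[v-30:v+30,u-30:u+30],(390,390),interpolation=2))
cv2.imwrite('pics/a7.png',np.hstack(R))
E
```

```text
t 20.02 pos [ 0.5335 -0.0346  0.183 ] yaw -8.86 w 0.0501 F [ 1.5 -0.  -0.3] q [-16.  23.  82.  -0.  76.  -8.]
row [ 4.42  -0.034  1.658] [0.017 0.003 0.006]
```

View pics/a7.png

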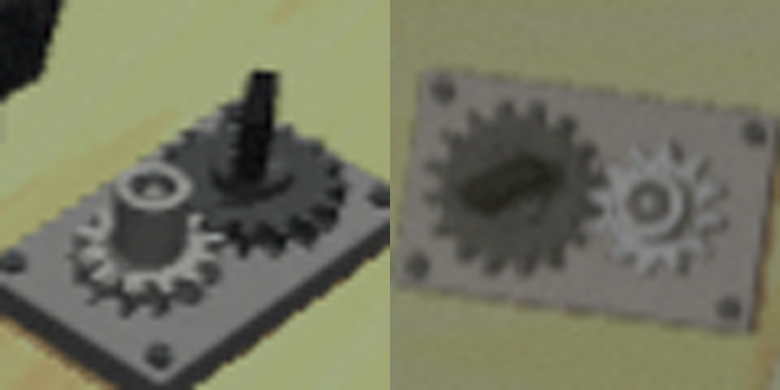

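```bash
python3 - <<'E'
from fit import *
for n in('top','scene'):
    i=cv2.imread(f'pics/{n}7.png')
    h=.05;px=400
    o=ortho(n,i,.567,.1855,.08,half=h,px=px);g=o.mean(2)
    cv2.imwrite(f'pics/k_{n}.png',cv2.convertScaleAbs(o,alpha=2))
    if n=='top':
      for th in(38,42,46,50,54):
        m=(cv2.GaussianBlur(g,(0,0),2)<th).astype(np.uint8)
        nn,l,st,ce=cv2.connectedComponentsWithStats(m)
        if nn<2: continue
        k=l[200,200] or 1+np.argmax(st[1:,4])
        v,u=np.nonzero(l==k);x=.567+h-v*2*h/px;y=.1855+h-u*2*h/px
        C=np.cov(x,y);w,V=np.linalg.eigh(C);print(th,st[k,4]*(2*h/px)**2*1e6,x.mean().round(4),y.mean().round(4),np.degrees(np.arctan2(V[1,1],V[0,1]))%180,np.sqrt(w*12))
cv2.imwrite('pics/k.png',np.hstack([cv2.imread(f'pics/k_{n}.png') for n in('top','scene')]))
d=np.load('pics/top7.npy');K,V=cam('top');v,u=np.mgrid[:420,:560]
for n in('top','scene'):
    d=np.load(f'pics/{n}7.npy');K,V=cam(n)
    P=np.stack([(u-K[0,2])/K[0,0]*d,(v-K[1,2])/K[1,1]*d,d],-1);W=(P-V[:3,3])@V[:3,:3]
    m=(np.hypot(W[...,0]-.567,W[...,1]-.1855)<.035)&(W[...,2]>.07)&(W[...,2]<.1)
    q=W[m];C=np.cov(q[:,0],q[:,1]);w,E=np.linalg.eigh(C);print(n,m.sum(),q.mean(0).round(4),np.degrees(np.arctan2(E[1,1],E[0,1]))%180,np.sqrt(w*12))
    m=(np.hypot(W[...,0]-.557,W[...,1]-.1155)<.03)&(W[...,2]>.060)&(W[...,2]<.08)
    q=W[m];print('hub top',q.mean(0).round(4),np.median(q[:,2]))
E
```

```text
38 206.1875 0.5638 0.1787 117.08666822274873 [0.00793061 0.03878764]
42 409.5625 0.5647 0.1805 114.08611807052014 [0.01435167 0.04106223]
46 721.5625 0.5658 0.182 107.7286341966173 [0.01723457 0.04180903]
50 839.375 0.5659 0.1819 106.57069710861629 [0.01905655 0.0436879 ]
54 948.6249999999999 0.5659 0.1818 105.86627921504272 [0.02073442 0.04519572]
top 61 [0.5691 0.1873 0.0791] 111.04101332506909 [0.01458994 0.04013117]
hub top [0.5573 0.1177 0.0671] 0.06714451786695345
scene 53 [0.5679 0.1801 0.0786] 113.10204796227647 [0.01399381 0.04160702]
hub top [0.5551 0.1139 0.0665] 0.06672584433720039
```

View pics/k.png

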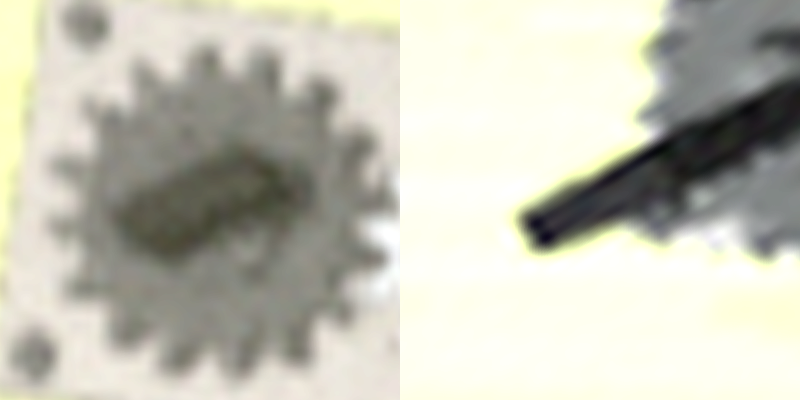

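```bash
python3 mv.py .568 .1845 .15 22
```

```text
t 20.12 pos [ 0.5334 -0.037   0.1827] yaw -9.14 w 0.0501 F [ 0.5  0.3 -0.3] q [-17.  23.  82.  -0.  76.  -7.]
row [ 4.485 -0.021  0.648] [ 0.009  0.011 -3.893]
```

>>> send_rows --pt "4.48 -0.02 0.3 0 0 -3.89 45" --pt "4.48 -0.02 0.3 0 0 -3.89 45" --pt "4.48 -0.02 0.65 0 0 -3.89 45" --pt "4.48 -0.02 0.65 0 0 -3.89 45" --pt "4.48 -0.02 0.65 0 0 -3.89 45"

```text
time_s: 20.75
position: [0.5667, 0.1912, 0.1488]
tool_rot: [[-0.382, 0.924, -0.001], [0.924, 0.382, 0.0], [0.001, -0.0, -1.0]]
ft_force: [-0.1, 0.6, -0.7]
grip_width: 0.0448
```

>>> send_rows --pt "0 0 0 0 0 0 45" --pt "0 0 0 0 0 0 45"

```text
time_s: 21.0
position: [0.5675, 0.1873, 0.1496]
tool_rot: [[-0.377, 0.926, 0.001], [0.926, 0.377, -0.0], [-0.0, 0.001, -1.0]]
ft_force: [0.1, 0.4, -0.0]
grip_width: 0.0451
```

```bash
python3 mv.py .568 .1845 .05 22;python3 - <<'E'
from fit import *
n='scene'
i,d=vision.get_image(n);i=i[:,:,::-1].copy()
c=pr(n,[[.565,.165,.08]])[0];u,v=map(int,c)
cv2.imwrite('pics/a8.png',cv2.resize(i[v-35:v+35,u-35:u+35],(500,500),interpolation=2))
E
```

```text
t 21.0 pos [0.5675 0.1873 0.1496] yaw 22.16 w 0.0451 F [ 0.1  0.4 -0. ] q [  7.  30.  74.  -0.  76. -15.]
row [-0.054 -0.013  1.992] [0.006 0.003 0.019]
```

View pics/a8.png

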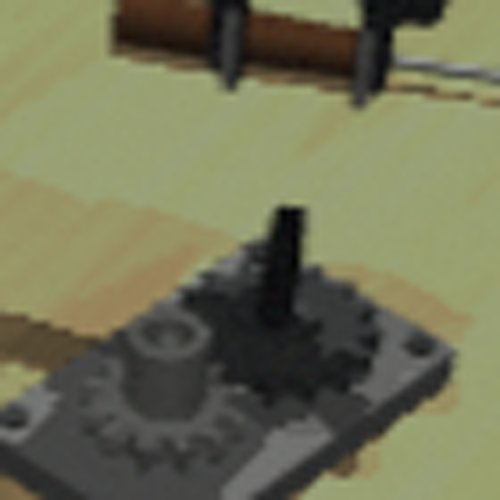

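>>> send_rows --pt "-0.05 -0.01 0.7 0 0 0 45" --pt "-0.05 -0.01 1.2 0 0 0 45" --pt "-0.05 -0.01 1.7 0 0 0 45" --pt "-0.05 -0.01 1.93 0 0 0 45" --pt "-0.05 -0.01 1.95 0 0 0 45"

```text
time_s: 21.68
position: [0.5679, 0.1853, 0.0513]
tool_rot: [[-0.378, 0.926, -0.001], [0.926, 0.378, -0.0], [0.0, -0.0, -1.0]]
ft_force: [0.6, -0.4, -0.6]
grip_width: 0.0452
```

>>> send_rows --pt "0 0 0 0 0 0 30" --pt "0 0 0 0 0 0 20" --pt "0 0 0 0 0 0 8" --pt "0 0 0 0 0 0 8" --pt "0 0 0 0 0 0 8" --grip_force 40

```text
time_s: 22.3
position: [0.5691, 0.1861, 0.0523]
tool_rot: [[-0.378, 0.926, 0.004], [0.926, 0.378, 0.001], [-0.001, 0.004, -1.0]]
ft_force: [4.5, 2.9, 2.7]
grip_width: 0.0135
```

```bash
python3 mv.py .568 .1845 .05 -45; python3 -c "
from h import *
print(status.observe()['wrist_torque'])"
```

```text
t 22.3 pos [0.5691 0.1861 0.0523] yaw 22.23 w 0.0135 F [4.5 2.9 2.7] q [  7.  37.  80.   0.  63. -15.]
row [-0.022 -0.032  0.047] [ 0.025 -0.012  8.404]
[ 0.33162448 -0.41801172 -0.03412476]
```

>>> send_rows --pt "0 0.02 0 0 0 0.4 8" --pt "0 0.02 0 0 0 0.9 8" --pt "0 0.02 0 0 0 1.4 8" --pt "0 0.02 0 0 0 1.9 8" --pt "0 0.02 0 0 0 2.4 8"

```text
time_s: 22.92
position: [0.5687, 0.186, 0.0523]
tool_rot: [[-0.051, 0.999, 0.001], [0.999, 0.051, -0.0], [-0.0, 0.0, -1.0]]
ft_force: [-1.9, -0.3, 6.7]
grip_width: 0.0131
```

```bash
python3 mv.py .569 .186 .05 -45; python3 -c "
from h import *
print(status.observe()['wrist_torque'])"
```

```text
t 22.93 pos [0.5687 0.186  0.0523] yaw 2.94 w 0.0131 F [-1.9 -0.3  6.7] q [ 7. 37. 80. -0. 63.  4.]
row [-0.001  0.005  0.046] [5.000e-03 1.000e-03 5.993e+00]
[-0.01536624  0.45540355  0.296365  ]
```

>>> send_rows --pt "0 0 0 0 0 0.5 8" --pt "0 0 0 0 0 1.0 8" --pt "0 0 0 0 0 1.5 8" --pt "0 0 0 0 0 2.0 8" --pt "0 0 0 0 0 2.5 8"

```text
time_s: 23.55
position: [0.5683, 0.1861, 0.0523]
tool_rot: [[0.293, 0.956, -0.0], [0.956, -0.293, -0.0], [-0.0, -0.0, -1.0]]
ft_force: [-4.5, -1.4, 7.3]
grip_width: 0.0133
```

>>> send_rows --pt "0 0 0 0 0 0.5 8" --pt "0 0 0 0 0 1.0 8" --pt "0 0 0 0 0 1.5 8" --pt "0 0 0 0 0 2.0 8" --pt "0 0 0 0 0 2.3 8"

```text
time_s: 24.18
position: [0.568, 0.1863, 0.0523]
tool_rot: [[0.58, 0.815, -0.001], [0.815, -0.58, -0.0], [-0.001, -0.001, -1.0]]
ft_force: [-4.6, -0.2, 7.9]
grip_width: 0.013
```

```bash
python3 mv.py .569 .186 .05 -43; python3 -c "
from h import *
print(status.observe()['wrist_torque'])"
```

```text
t 24.18 pos [0.568  0.1863 0.0523] yaw -35.42 w 0.013 F [-4.6 -0.2  7.9] q [ 7. 37. 80.  0. 63. 42.]
row [0.007 0.02  0.046] [-0.006  0.006  0.948]
[0.07609924 0.89829989 0.29021266]
```

Nearing the stop (expected around yaw −43); small steps with a torque check.

>>> send_rows --pt "0 0 0 0 0 0.3 8" --pt "0 0 0 0 0 0.6 8" --pt "0 0 0 0 0 0.75 8" --pt "0 0 0 0 0 0.75 8"

```text
time_s: 24.68
position: [0.5679, 0.1864, 0.0523]
tool_rot: [[0.661, 0.751, -0.001], [0.751, -0.661, 0.0], [-0.001, -0.001, -1.0]]
ft_force: [-5.9, 1.0, 9.9]
grip_width: 0.0129
```

```bash
python3 mv.py .569 .186 .05 -43; python3 -c "
from h import *
print(status.observe()['wrist_torque'])"
```

```text
t 24.68 pos [0.5679 0.1864 0.0523] yaw -41.34 w 0.0129 F [-5.9  1.   9.9] q [ 7. 37. 80.  0. 63. 48.]
row [0.01  0.022 0.046] [-0.008  0.006  0.207]
[0.20695187 0.90187885 0.11028233]
```

>>> send_rows --pt "0 0 0 0 0 0.08 8" --pt "0 0 0 0 0 0.16 8" --pt "0 0 0 0 0 0.24 8" --pt "0 0 0 0 0 0.24 8"

```text
time_s: 25.18
position: [0.5678, 0.1864, 0.0523]
tool_rot: [[0.685, 0.728, -0.001], [0.728, -0.685, 0.0], [-0.001, -0.001, -1.0]]
ft_force: [-5.3, 1.1, 8.7]
grip_width: 0.0131
```

```bash
python3 mv.py .569 .186 .05 -43; python3 -c "
from h import *
print(status.observe()['wrist_torque'])"
```

```text
t 25.18 pos [0.5678 0.1864 0.0523] yaw -43.25 w 0.0131 F [-5.3  1.1  8.7] q [ 7. 37. 80.  0. 63. 50.]
row [0.011 0.022 0.046] [-0.008  0.007 -0.031]
[0.20790624 0.90782575 0.14090362]
```

>>> send_rows --pt "0 0 0 0 0 0.08 8" --pt "0 0 0 0 0 0.16 8" --pt "0 0 0 0 0 0.25 8" --pt "0 0 0 0 0 0.25 8"

```text
time_s: 25.68
position: [0.5678, 0.1864, 0.0523]
tool_rot: [[0.709, 0.705, -0.001], [0.705, -0.709, -0.0], [-0.001, -0.001, -1.0]]
ft_force: [-5.0, 1.0, 8.1]
grip_width: 0.0132
```

```bash
python3 mv.py .569 .186 .05 -43; python3 -c "
from h import *
print(status.observe()['wrist_torque'])"
```

```text
t 25.68 pos [0.5678 0.1864 0.0523] yaw -45.16 w 0.0132 F [-5.   1.   8.1] q [ 7. 37. 80. -0. 63. 52.]
row [0.011 0.022 0.047] [-0.004  0.008 -0.27 ]
[0.19857254 0.90864251 0.90897375]
```

>>> send_rows --pt "0 0 0 0 0 0.08 8" --pt "0 0 0 0 0 0.16 8" --pt "0 0 0 0 0 0.25 8" --pt "0 0 0 0 0 0.25 8"

```text
time_s: 26.18
position: [0.5679, 0.1864, 0.0524]
tool_rot: [[0.732, 0.681, -0.001], [0.681, -0.732, -0.001], [-0.001, -0.0, -1.0]]
ft_force: [-5.8, -0.1, 9.2]
grip_width: 0.0133
```

```bash
python3 mv.py .569 .186 .05 -43; python3 -c "
from h import *
print(status.observe()['wrist_torque'])"
```

```text
t 26.18 pos [0.5679 0.1864 0.0524] yaw -47.05 w 0.0133 F [-5.8 -0.1  9.2] q [ 7. 37. 80. -0. 63. 54.]
row [0.012 0.021 0.047] [-0.     0.01  -0.507]
[0.21134478 0.90163861 1.75009067]
```

>>> send_rows --pt "0 0 0 0 0 -0.2 8" --pt "0 0 0 0 0 -0.2 30" --pt "0 0 0 0 0 -0.2 45" --pt "0 0 0 0 0 -0.2 45" --pt "0 0 0 0 0 -0.2 45"

```text
time_s: 26.8
position: [0.5688, 0.1861, 0.0512]
tool_rot: [[0.716, 0.698, -0.0], [0.698, -0.716, -0.0], [-0.0, -0.0, -1.0]]
ft_force: [0.1, 0.4, -0.8]
grip_width: 0.0448
```

>>> send_rows --pt "0 0 -0.3 0 0 0 45" --pt "0 0 -1.0 0 0 0 45" --pt "0 0 -2.0 0 0 0 45" --pt "-1.0 1.0 -2.6 0 0 0 45" --pt "-2.0 2.0 -2.6 0 0 0 45"

```text
time_s: 27.42
position: [0.5679, 0.0654, 0.1831]
tool_rot: [[0.714, 0.7, 0.005], [0.7, -0.714, -0.001], [0.003, 0.004, -1.0]]
ft_force: [1.4, -0.2, -0.9]
grip_width: 0.0448
```

```bash
python3 mv.py .5 -.2 .2 -43
```

```text
t 27.43 pos [0.5679 0.0654 0.1831] yaw -45.57 w 0.0448 F [ 1.4 -0.2 -0.9] q [-5. 26. 76. -0. 78. 40.]
row [-4.684  2.841 -0.342] [ 0.03  -0.024 -0.321]
```

>>> send_rows --pt "-4.0 0 -0.8 0 0 0 45" --pt "-4.0 0 -0.8 0 0 0 45" --pt "-4.0 0 -0.8 0 0 0 45" --pt "-4.0 0 -0.8 0 0 0 45" --pt "-4.0 0 -0.8 0 0 0 45"

```text
time_s: 28.05
position: [0.4243, -0.0739, 0.2208]
tool_rot: [[0.717, 0.697, 0.002], [0.697, -0.717, -0.001], [0.001, 0.002, -1.0]]
ft_force: [0.9, 0.3, 0.1]
grip_width: 0.0451
```

```bash
python3 - <<'E'
from fit import *
R=[];v0,u0=np.mgrid[:420,:560]
for n in('scene','top'):
    i,d=vision.get_image(n);i=i[:,:,::-1].copy();cv2.imwrite(f'pics/{n}9.png',i)
    c=pr(n,[[.56,.15,.04]])[0];u,v=map(int,c)
    R.append(cv2.resize(i[v-30:v+30,u-30:u+30],(390,390),interpolation=2))
    K,V=cam(n)
    P=np.stack([(u0-K[0,2])/K[0,0]*d,(v0-K[1,2])/K[1,1]*d,d],-1);W=(P-V[:3,3])@V[:3,:3]
    m=(np.hypot(W[...,0]-.567,W[...,1]-.185)<.035)&(W[...,2]>.07)&(W[...,2]<.1)
    q=W[m];C=np.cov(q[:,0],q[:,1]);w,E=np.linalg.eigh(C);print(n,m.sum(),q.mean(0).round(4),np.degrees(np.arctan2(E[1,1],E[0,1]))%180,np.sqrt(w*12))
    m=(np.hypot(W[...,0]-.557,W[...,1]-.1155)<.025)&(W[...,2]>.060)&(W[...,2]<.08)
    q=W[m];print('hub top',q.mean(0).round(4))
    m=(np.hypot(W[...,0]-.503,W[...,1]+.297)<.022)&(W[...,2]>.044)&(W[...,2]<.06)
    q=W[m];print('hub14 top',q.mean(0).round(4))
cv2.imwrite('pics/a9.png',np.hstack(R))
E
```

```text
scene 76 [0.5668 0.1819 0.0774] 49.43026828628326 [0.01836157 0.04022208]
hub top [0.5545 0.1135 0.0666]
hub14 top [ 0.5032 -0.2996  0.0509]
top 56 [0.5692 0.1879 0.0785] 47.991258689319366 [0.01363195 0.04103556]
hub top [0.5573 0.1183 0.0666]
hub14 top [ 0.5038 -0.2954  0.0518]
```

View pics/a9.png

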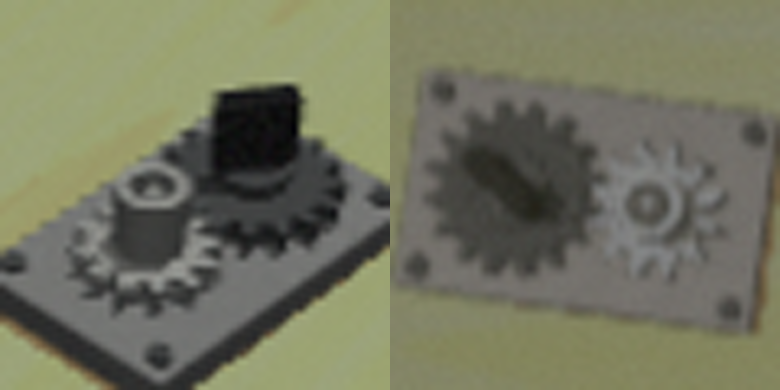

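View pics/scene9.png

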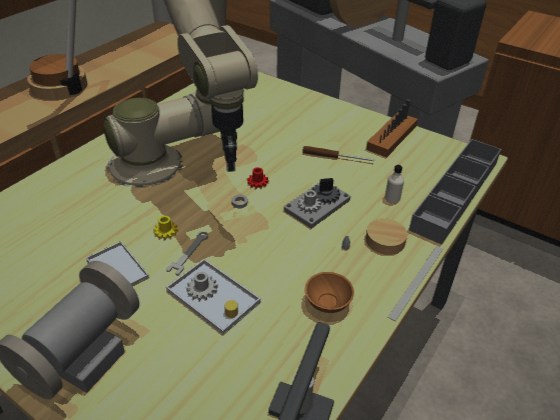

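>>> send_rows --pt "0 0 0 0 0 0 45" --pt "0 0 0 0 0 0 45" --pt "0 0 0 0 0 0 45"

```text
time_s: 28.52
position: [0.4244, -0.0732, 0.2197]
tool_rot: [[0.715, 0.699, -0.0], [0.699, -0.715, 0.0], [-0.0, -0.0, -1.0]]
ft_force: [0.8, 0.3, 0.5]
grip_width: 0.0449
```

```bash
python3 -c "
from rig import env,status
print(env.close_job());print(status.observe()['time_s'])"
```

```text
the job is handed in; nothing more can be done
None
the job is handed in; nothing more can be done
```

I handed the job in at 28.5 s of the 69 s allowed; no verdict was reported.

- **14-tooth reject:** it lies hub up in the free half of the larger tray. The last depth check put its hub top 51–52 mm above the bench, where 52 mm is expected.
- **12-tooth gear:** it went down the post into mesh at the first try and sits on the plate. The wrist showed no contact force until a light touch at the plate. Its hub top measured 66.6 mm, where 68 mm is expected. It was down and released before I went near the knob.
- **Knob:** I turned it clockwise until the wrist torque rose from about 0.2 to 1.75 N m, which I took as the stop. After release the bar lay at about 48° in the top camera and 49.4° in the scene camera. I worked out about 47° for the stop, so the master is near 1.16–1.18 rad, past the 1.1 required.

**Disagreement:** the two cameras differ by 3–6 mm across the stand. I averaged them and checked the result against where the gripper held the gears.

The last scene picture shows the bystanders where they stood and the gripper clear of everything; I judged this by eye and did not measure their positions.

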